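# Pack the frame bay and hang its plate

## Robot

A 7-joint arm with a two-finger parallel gripper is mounted at the origin on the work surface. World frame = base frame: x ahead of the robot, y to its left, z up, the work surface at z = 0. Lengths are in m, angles in rad, forces in N, time in s.
With the tool pointing down it reaches from about 0.4 to 0.85 m from the base axis. Payload 10.4 kg.
Tool frame: the origin (TCP) lies midway between the tips of the shut fingers; the grasp point (between the pads) lies 19 mm behind it (pinch_z is the distance from the TCP to the grasp point, in m); z points along the fingers, y is the direction in which the jaws open and shut (so a half turn about z gives the same grasp; the last joint's range is limited). The gripper opens to 85 mm and grips with 20 to 120 N. Pads are 22 mm wide; open, the fingers measure 114 mm over their backs; the gripper's body (76 mm by 85 mm) begins 54 mm behind the grasp point. The pads swing forward as they close: fully open they stand 13 mm farther back than shut.
Start: joints at [1.207, 0.332, -0.065, 1.46, 0.022, 1.35, -0.088], TCP at [0.209, -0.589, 0.231] pointing down, gripper open.
Joint ranges: [-2.6, 2.6], [-0.5, 2.12], [-1.47, 1.34], [0.16, 2.42], [-1.27, 4.41], [0.06, 2.06], [-2.6, 2.6]. Speed limits (rad/s): [2.22, 2.22, 2.79, 2.79, 3.14, 3.14, 3.14].

## Interface

Orientations are given as [roll, pitch, yaw] about the fixed x, y, z axes, in that order (R = Rz(yaw) Ry(pitch) Rx(roll)).
In Python, from bench import sense, camera, calibration, finish_job, pinch_z gives the robot as it stands.
- The arm moves only by the tool arm_command, never from a script. Its argument "targets" is text: rows parted by semicolons, each of 7 numbers parted by spaces: the shift along the tool's x, y, z in m, then the turn, a rotation vector about the tool's x, y, z in degrees, then the gripper's target within -1 to 1 (fully open at 1, half-way at 0, shut at -1). In form: tx ty tz wx wy wz fingers; .... A call has 1 to 8 rows; each row shifts and turns the pose as measured when the row begins, along the tool's axes as they then stand; what a row does not reach is not made up. A row lasts 1/8 s, in which the tool goes at most 62.5 mm and 10.7 degrees, less where a joint would pass 70% of its speed; a pose out of reach is approached as far as the arm can. A call is refused whole if a number of a shift passes 0.0625 or a number of a turn 10.7, either way. A call with a gripper value outside its range is refused whole. The fingers move at their own pace and stop on an object; "grip_force" is the grip in N (left out, the last holds). Time passes only in rows, so rows that do not move let the fingers close. It gives the time, the measured TCP pose, the force and the opening at its end, in the units of the state.
- sense(): the state, without advancing time (a new reading comes with each control period).
- camera(name): name is "scene" or "top" or "wrist"; returns (picture, depth): 420x560x3 uint8, red, green, blue; 420x560 float32, m along the optical axis (not along the pixel's ray), 0 where there is no reading.
- calibration(name): a dict with "mtx" (3x3 intrinsics, pixels), "origin" and "orientation" of the camera in the world; the wrist camera has in their place "hand_eye" (4x4, takes a point from camera to tool coordinates, whose origin is the TCP and whose axes are the flange's). Camera axes: x right, y down, z forward; pixel columns grow to the right and rows downward; lengths in m; the calibration is good to about 2 mm. A picture is of the moment at which its call begins: read the wrist's pose just before it. calibration takes no time and is no camera call.
- finish_job(): hands the job in, once; it reports no verdict.
The state is a dict: "time_s": time; "joints": joint angles; "joint_velocities": joint speeds; "tau": joint torques, N m; "ee_pos": TCP position; "orientation": TCP orientation; "force": force on the tool from outside, world axes, zero at the start; "moment": the same for the moment, N m; "gripper_width": finger opening in m.
Only numpy, scipy, OpenCV 4.12 (cv2) and the standard library are available. Lean on these libraries where they do the work, as an engineer would, in place of code of your own. Each camera call takes 0.05 s, during which the arm holds its last target. There are 200 camera calls.

## Task

Get the frame bay of the charity shop ready: stack all the small picture frames face up in one squared pile between the posts of the blue tray, lengthwise along its mark, with exactly one card separator between each two frames (none under the lowest or on the top; a spare card stays flat on the worktop, clear of the tray). Once the pile is complete, hang the orange plate upright on the board by sliding its keyhole over the screw head and pulling it down until the screw is fully home in the slot, and leave the other goods where they are.

Things in the scene. Friction and masses are not known exactly. Their poses are not given: they have to be found in the camera images.
- tray_floor (a point): Centre of the flat floor of the shallow blue stock tray, 4 mm above the worktop. Fixed, 170 mm along x by 160 mm along y, lip 10 mm high. A pale mark 84 x 58 mm, long along x, lies in the middle. Round it, 58 mm high above the floor: four 6 mm posts at x = +-28, y = +-40 mm and two upright end plates, inner faces at x = +-52 mm, 40 mm wide. Fingers fit between the posts. z up.
- frame1_c (a point): Centre of a small glazed picture frame with a dark brown wood border, lying face up: a rigid slab 80 mm along its x, 54 mm along its y, 12 mm thick along z (this point is 6 mm above its underside). About 90 g. One of the four frames may be absent (None for the whole run).
- frame2_c (a point): Centre of a small glazed picture frame with a black border, lying face up: a rigid slab 80 mm along its x, 54 mm along its y, 12 mm thick along z (this point is 6 mm above its underside). About 90 g. One of the four frames may be absent (None for the whole run).
- frame3_c (a point): Centre of a small glazed picture frame with a brass-coloured border, lying face up: a rigid slab 80 mm along its x, 54 mm along its y, 12 mm thick along z (this point is 6 mm above its underside). About 90 g. One of the four frames may be absent (None for the whole run).
- frame4_c (a point): Centre of a small glazed picture frame with a white border, lying face up: a rigid slab 80 mm along its x, 54 mm along its y, 12 mm thick along z (this point is 6 mm above its underside). About 90 g. One of the four frames may be absent (None for the whole run).
- card1_c (a point): Centre of a stiff brown card separator, a flat rigid sheet 84 mm along its x, 58 mm along its y, 5 mm thick along z (this point is 2.5 mm above its underside). About 25 g. All three are alike and interchangeable; with three frames one of them is left over.
- card2_c (a point): Centre of a stiff brown card separator, a flat rigid sheet 84 mm along its x, 58 mm along its y, 5 mm thick along z (this point is 2.5 mm above its underside). About 25 g. All three are alike and interchangeable; with three frames one of them is left over.
- card3_c (a point): Centre of a stiff brown card separator, a flat rigid sheet 84 mm along its x, 58 mm along its y, 5 mm thick along z (this point is 2.5 mm above its underside). About 25 g. All three are alike and interchangeable; with three frames one of them is left over.
- plate_mid (a point): Centre of the orange bay plate (frame emblem on both faces), a stiff sheet 110 mm wide along its y, 170 mm high along its z, 6 mm thick along its x, about 140 g. It starts upright in the slot of the wooden stand, leaning a few degrees at most. Edges 85 mm below and above this point. The keyhole goes right through: an entry hole with a 10 mm wide slot running up from it. Its front is -x.
- stand: Fixed wooden stand, 50 mm along its x, 140 mm along its y, 42 mm high; origin under its centre. An open-ended slot along y, 8 mm wide, its floor 12 mm above the worktop, holds the orange plate upright at the start.
- plate_hole (a point): Centre of the round entry hole (24 mm wide) of the keyhole in the orange plate, 21 mm below the plate's centre. Axes as the plate: z up, x through the plate.
- plate_seat (a point): Where the middle of the screw's shank lies in the plate when it hangs fully home at the closed upper end of the keyhole's 10 mm slot: 26 mm straight above the centre of the entry hole, 5 mm above the plate's centre, half-way through its thickness. Axes as the plate.
- screw (a point): On the axis of the screw in the hanging board, half-way along its bare shank (6 mm thick, 12 mm long from the face of the board to the back of the head). The brass head is 16 mm wide, 5 mm thick and looks along -x; +x points into the board, z up. The plate hangs with its x, y, z along these axes; its upper edge is then 80 mm above this point, 55 mm over the top of the board.
- board: Fixed pale blue upright hanging board, 18 mm thick along its x, 160 mm wide along its y, 185 mm high; origin under its centre. Its front face (-x) carries the screw 160 mm up, in the middle; a foot 14 mm high stretches 100 mm behind its back (+x).
- mug: White mug, bystander, 72 mm wide, 75 mm high; origin under its centre.
- bowl: Small blue bowl, bystander, 90 mm wide, 40 mm high; origin under its centre.
- candlestick: Short brass candlestick, bystander, 56 mm wide, 66 mm high; origin under its centre.
- jar: Jar with a red cap, bystander, 52 mm wide, 70 mm high; origin under its centre.
- paperweight: Green glass paperweight, bystander, 54 mm wide, 38 mm high; origin under its centre.
- remote: Black remote control, bystander, 45 x 120 x 16 mm, long along its y; origin under its centre.
Things that resemble listed ones, but are neither listed nor needed, are in the scene too. Leave any green or red look-alike of the part that bears frame3_c alone.

How it is judged:
On the way, in this order (a step that is already met when the one before it is completed fails the run):
1. every frame present lies in one pile on the middle of the tray with one card between each two (x of frame1_c in the frame of tray_floor between -0.015 and 0.015 m and y of frame1_c in the frame of tray_floor between -0.015 and 0.015 m and angle between each of frame1_c, frame2_c, frame3_c, frame4_c's own z axis and vertical below 0.08 rad and angle between the x axis of each of frame1_c, frame2_c, frame3_c, frame4_c and the x axis of tray_floor, either way round below 0.18 rad and (z of frame1_c in the frame of tray_floor below 0.0085 m or z of frame1_c in the frame of frame2_c between 0.015 and 0.0195 m or z of frame1_c in the frame of frame3_c between 0.015 and 0.0195 m or z of frame1_c in the frame of frame4_c between 0.015 and 0.0195 m) and x of frame2_c in the frame of tray_floor between -0.015 and 0.015 m and y of frame2_c in the frame of tray_floor between -0.015 and 0.015 m and (z of frame2_c in the frame of tray_floor below 0.0085 m or z of frame2_c in the frame of frame1_c between 0.015 and 0.0195 m or z of frame2_c in the frame of frame3_c between 0.015 and 0.0195 m or z of frame2_c in the frame of frame4_c between 0.015 and 0.0195 m) and x of frame3_c in the frame of tray_floor between -0.015 and 0.015 m and y of frame3_c in the frame of tray_floor between -0.015 and 0.015 m and (z of frame3_c in the frame of tray_floor below 0.0085 m or z of frame3_c in the frame of frame1_c between 0.015 and 0.0195 m or z of frame3_c in the frame of frame2_c between 0.015 and 0.0195 m or z of frame3_c in the frame of frame4_c between 0.015 and 0.0195 m) and x of frame4_c in the frame of tray_floor between -0.015 and 0.015 m and y of frame4_c in the frame of tray_floor between -0.015 and 0.015 m and (z of frame4_c in the frame of tray_floor below 0.0085 m or z of frame4_c in the frame of frame1_c between 0.015 and 0.0195 m or z of frame4_c in the frame of frame2_c between 0.015 and 0.0195 m or z of frame4_c in the frame of frame3_c between 0.015 and 0.0195 m) and (z of frame1_c in the frame of frame2_c above 0.015 m or z of frame1_c in the frame of frame2_c below -0.015 m) and (z of frame1_c in the frame of frame3_c above 0.015 m or z of frame1_c in the frame of frame3_c below -0.015 m) and (z of frame1_c in the frame of frame4_c above 0.015 m or z of frame1_c in the frame of frame4_c below -0.015 m) and (z of frame2_c in the frame of frame3_c above 0.015 m or z of frame2_c in the frame of frame3_c below -0.015 m) and (z of frame2_c in the frame of frame4_c above 0.015 m or z of frame2_c in the frame of frame4_c below -0.015 m) and (z of frame3_c in the frame of frame4_c above 0.015 m or z of frame3_c in the frame of frame4_c below -0.015 m) and ((horizontal distance between card1_c and tray_floor above 0.1 m and height (world z) of card1_c below 0.02 m) or (x of card1_c in the frame of tray_floor between -0.018 and 0.018 m and y of card1_c in the frame of tray_floor between -0.018 and 0.018 m and angle between card1_c's own z axis and vertical below 0.08 rad and angle between the x axis of card1_c and the x axis of tray_floor, either way round below 0.18 rad and z of frame1_c in the frame of card1_c between 0.0065 and 0.0105 m) or (x of card1_c in the frame of tray_floor between -0.018 and 0.018 m and y of card1_c in the frame of tray_floor between -0.018 and 0.018 m and angle between card1_c's own z axis and vertical below 0.08 rad and angle between the x axis of card1_c and the x axis of tray_floor, either way round below 0.18 rad and z of frame2_c in the frame of card1_c between 0.0065 and 0.0105 m) or (x of card1_c in the frame of tray_floor between -0.018 and 0.018 m and y of card1_c in the frame of tray_floor between -0.018 and 0.018 m and angle between card1_c's own z axis and vertical below 0.08 rad and angle between the x axis of card1_c and the x axis of tray_floor, either way round below 0.18 rad and z of frame3_c in the frame of card1_c between 0.0065 and 0.0105 m) or (x of card1_c in the frame of tray_floor between -0.018 and 0.018 m and y of card1_c in the frame of tray_floor between -0.018 and 0.018 m and angle between card1_c's own z axis and vertical below 0.08 rad and angle between the x axis of card1_c and the x axis of tray_floor, either way round below 0.18 rad and z of frame4_c in the frame of card1_c between 0.0065 and 0.0105 m)) and ((horizontal distance between card2_c and tray_floor above 0.1 m and height (world z) of card2_c below 0.02 m) or (x of card2_c in the frame of tray_floor between -0.018 and 0.018 m and y of card2_c in the frame of tray_floor between -0.018 and 0.018 m and angle between card2_c's own z axis and vertical below 0.08 rad and angle between the x axis of card2_c and the x axis of tray_floor, either way round below 0.18 rad and z of frame1_c in the frame of card2_c between 0.0065 and 0.0105 m) or (x of card2_c in the frame of tray_floor between -0.018 and 0.018 m and y of card2_c in the frame of tray_floor between -0.018 and 0.018 m and angle between card2_c's own z axis and vertical below 0.08 rad and angle between the x axis of card2_c and the x axis of tray_floor, either way round below 0.18 rad and z of frame2_c in the frame of card2_c between 0.0065 and 0.0105 m) or (x of card2_c in the frame of tray_floor between -0.018 and 0.018 m and y of card2_c in the frame of tray_floor between -0.018 and 0.018 m and angle between card2_c's own z axis and vertical below 0.08 rad and angle between the x axis of card2_c and the x axis of tray_floor, either way round below 0.18 rad and z of frame3_c in the frame of card2_c between 0.0065 and 0.0105 m) or (x of card2_c in the frame of tray_floor between -0.018 and 0.018 m and y of card2_c in the frame of tray_floor between -0.018 and 0.018 m and angle between card2_c's own z axis and vertical below 0.08 rad and angle between the x axis of card2_c and the x axis of tray_floor, either way round below 0.18 rad and z of frame4_c in the frame of card2_c between 0.0065 and 0.0105 m)) and ((horizontal distance between card3_c and tray_floor above 0.1 m and height (world z) of card3_c below 0.02 m) or (x of card3_c in the frame of tray_floor between -0.018 and 0.018 m and y of card3_c in the frame of tray_floor between -0.018 and 0.018 m and angle between card3_c's own z axis and vertical below 0.08 rad and angle between the x axis of card3_c and the x axis of tray_floor, either way round below 0.18 rad and z of frame1_c in the frame of card3_c between 0.0065 and 0.0105 m) or (x of card3_c in the frame of tray_floor between -0.018 and 0.018 m and y of card3_c in the frame of tray_floor between -0.018 and 0.018 m and angle between card3_c's own z axis and vertical below 0.08 rad and angle between the x axis of card3_c and the x axis of tray_floor, either way round below 0.18 rad and z of frame2_c in the frame of card3_c between 0.0065 and 0.0105 m) or (x of card3_c in the frame of tray_floor between -0.018 and 0.018 m and y of card3_c in the frame of tray_floor between -0.018 and 0.018 m and angle between card3_c's own z axis and vertical below 0.08 rad and angle between the x axis of card3_c and the x axis of tray_floor, either way round below 0.18 rad and z of frame3_c in the frame of card3_c between 0.0065 and 0.0105 m) or (x of card3_c in the frame of tray_floor between -0.018 and 0.018 m and y of card3_c in the frame of tray_floor between -0.018 and 0.018 m and angle between card3_c's own z axis and vertical below 0.08 rad and angle between the x axis of card3_c and the x axis of tray_floor, either way round below 0.18 rad and z of frame4_c in the frame of card3_c between 0.0065 and 0.0105 m))), for 0.3 s.
2. the orange plate hangs on the screw, the shank home at the upper end of its slot (x of plate_seat in the frame of screw between -0.006 and 0.006 m and y of plate_seat in the frame of screw between -0.005 and 0.005 m and z of plate_seat in the frame of screw between -0.005 and 0.005 m and angle between plate_mid's own z axis and vertical below 0.15 rad), for 0.3 s.
At the end, for the whole second after the job is handed in: All frames flat in one pile within 15 mm and 0.18 rad of the tray mark, one card (within 18 mm) between each two, none under or on top; a spare card flat on the worktop over 100 mm from the tray centre. Plate upright within 0.15 rad, its seat within 6 mm along and 5 mm across the screw (all of step 1 and all of step 2); the robot touches nothing.
It fails at once if a bystander (mug, bowl, candlestick, jar, paperweight, remote) is moved more than 30 mm (distance of any of mug, bowl, candlestick, jar, paperweight, remote from where it was at the start of the episode above 0.03 m).
Of frame1, frame2, frame3, frame4 only 3 to 4 are there at a start; the rules pass over those that are not, and their reading is None.
At some moment in a run one of frame1, frame2, frame3, frame4, card1, card2, card3 may be knocked a few centimetres aside while the robot is not near it.
It also fails if it takes over 210 s, if anything falls off the work surface, if the arm or the gripper's body presses on something with over 40 N, if the wrist force passes 120 N, or if a joint passes its speed limit or range.

## Working session

There is one attempt and no reset: what is moved stays moved. The work goes in short steps, Python scripts to look and compute and a tool call to move; the robot and the scene stay as the last step left them, time stands still between calls to the robot, and variables do not carry over. Pictures are saved under pics/ and viewed, about 12 in all and at most 16, crops included, and the job is handed in when it is done.

Besides the shell and the picture viewer there is one more tool, called after ">>>" as name(argument=value, ...) on one line, values as JSON. arm_command: Moves the arm, as the interface text tells. Its arguments: {"type":"object","properties":{"targets":{"type":"string"},"grip_force":{"type":"number"}},"required":["targets"]}

```bash
ls; mkdir -p pics; python3 - <<'E'
from bench import *
import cv2,numpy as np
print(sense(),pinch_z)
for n in("scene","top","wrist"):
    p,d=camera(n);c=calibration(n);print(n,c)
    cv2.imwrite(f"pics/{n}0.png",p[:,:,::-1]);np.save(f"pics/{n}0.npy",d)
E
```

```text
pics
{'time_s': 0.0, 'joints': array([ 1.20738198,  0.33287264, -0.06470262,  1.46095906,  0.02160178,
        1.34986735, -0.08851124]), 'joint_velocities': array([ 1.41242406e-03, -9.48607268e-04,  6.21936178e-04, -1.19698143e-04,
        8.02202818e-05,  1.25467895e-03, -1.28508875e-04]), 'tau': array([-8.49090229e-04, -6.25447226e+01,  4.87436168e-02, -3.91601658e+01,
        1.62155775e-02,  1.00195096e-02, -1.97723710e-05]), 'ee_pos': array([ 0.20878079, -0.58870169,  0.23050698]), 'orientation': array([-3.14018339e+00,  6.57861160e-05,  3.40827394e-01]), 'force': array([ 0.43111057, -0.17269723, -0.10863961]), 'moment': array([ 0.02889366, -0.00977256,  0.02151359]), 'gripper_width': 0.0855456832620687} 0.0187
scene {'mtx': array([[429.96727096,   0.        , 275.26059382],
       [  0.        , 429.96727096, 207.95455734],
       [  0.        ,   0.        ,   1.        ]]), 'origin': array([ 0.91930396, -0.6159402 ,  1.09591303]), 'orientation': array([-2.53254482,  0.01173012,  0.50927053])}
top {'mtx': array([[478.92349917,   0.        , 274.19175681],
       [  0.        , 478.92349917, 201.53646792],
       [  0.        ,   0.        ,   1.        ]]), 'origin': array([ 0.42445686, -0.05060607,  1.28903891]), 'orientation': array([-3.02806999e+00, -1.53538219e-03, -1.55141992e+00])}
wrist {'mtx': array([[313.43839484,   0.        , 279.60089656],
       [  0.        , 313.43839484, 205.83428774],
       [  0.        ,   0.        ,   1.        ]]), 'hand_eye': array([[-6.53114942e-04, -9.63278584e-01, -2.68503154e-01,
         6.83310753e-02],
       [ 9.99999690e-01, -5.11224691e-04, -5.98365200e-04,
        -6.89782956e-04],
       [ 4.39126941e-04, -2.68503462e-01,  9.63278619e-01,
        -1.42227018e-01],
       [ 0.00000000e+00,  0.00000000e+00,  0.00000000e+00,
         1.00000000e+00]])}
```

View pics/top0.png

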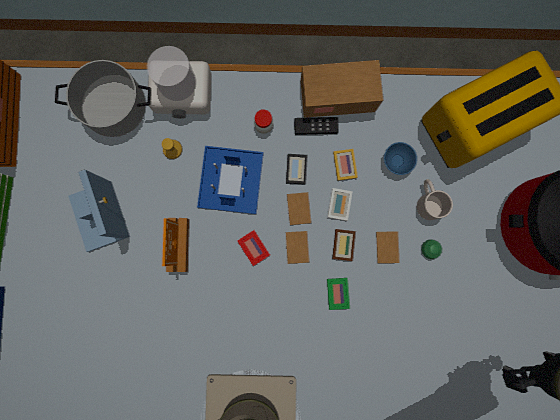

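View pics/scene0.png

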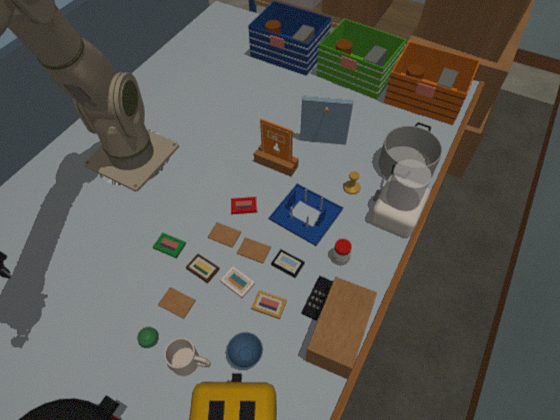

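Candidates in the top view:
- Frames: black (297,168), brass (345,165), white (340,204), dark brown (344,245).
- Look-alikes to leave alone: red (253,247), green (338,293).
- Cards: (299,208), (297,247), (387,247).
- Others: tray (231,180), plate and stand (176,245), board (103,205).

All four frames are present.

```bash
cat > h.py <<'E'
from bench import *
import cv2,numpy as np,sys
from scipy.spatial.transform import Rotation as R
def cam(n):
    c=calibration(n)
    if n=="wrist":
        s=sense();T=np.eye(4);T[:3,:3]=R.from_euler('xyz',s['orientation']).as_matrix();T[:3,3]=s['ee_pos']
        T=T@c['hand_eye'];Rm=T[:3,:3];o=T[:3,3]
    else: Rm=R.from_euler('xyz',c['orientation']).as_matrix();o=c['origin']
    p,d=camera(n);return p,d,c['mtx'],Rm,o
def onplane(px,z,K,Rm,o):
    px=np.atleast_2d(px).astype(float);r=np.c_[px,np.ones(len(px))]@np.linalg.inv(K).T@Rm.T
    return o+r*((z-o[2])/r[:,2])[:,None]
def proj(P,K,Rm,o):
    q=(np.atleast_2d(P)-o)@Rm@K.T;return q[:,:2]/q[:,2:]
def rect(mask,z,C):
    """largest blob -> centre, yaw of long side, size on plane z"""
    cs,_=cv2.findContours(mask.astype(np.uint8),cv2.RETR_EXTERNAL,cv2.CHAIN_APPROX_NONE)
    c=max(cs,key=cv2.contourArea)[:,0].astype(float)
    w=onplane(c,z,*C)[:,:2];q,s,a=cv2.minAreaRect((w*1000).astype(np.float32))
    if s[0]<s[1]: a-=90;s=s[::-1]
    a=(a+90)%180-90
    return np.array(q)/1000,a,s,c
def blob(p,u,v,half,z,C,thr=30):
    x0,y0=max(int(u-half),0),max(int(v-half),0);w=p[y0:int(v+half),x0:int(u+half)].astype(int)
    bg=np.median(np.r_[w[0],w[-1],w[:,0],w[:,-1]],axis=0)
    m=(np.abs(w-bg).max(2)>thr)
    m=cv2.morphologyEx(m.astype(np.uint8),cv2.MORPH_CLOSE,np.ones((5,5)))
    m=cv2.copyMakeBorder(m,y0,0,x0,0,cv2.BORDER_CONSTANT,value=0)
    return rect(m,z,C)
def go(x,y,z,yaw=None):
    """shift in tool axes / turn needed to reach TCP pose (yaw deg)"""
    s=sense();Rm=R.from_euler('xyz',s['orientation']);d=Rm.inv().apply(np.array([x,y,z])-s['ee_pos'])
    T=R.from_euler('xyz',[180,0,yaw if yaw is not None else np.degrees(s['orientation'][2])],degrees=True)
    rv=(Rm.inv()*T).as_rotvec(degrees=True)
    d2=T.inv().apply(np.array([x,y,z])-s['ee_pos'])
    print('shift mm',np.round(d*1000,1),'turn',np.round(rv,1),'shift after turn',np.round(d2*1000,1))
E
python3 - <<'E'
from h import *
p,d,*C=cam("top")
print(p.shape)
for n,u,v,z in [("black",297,168,.012),("brass",345,165,.012),("white",340,204,.012),("brown",344,245,.012),("cA",299,208,.005),("cB",297,247,.005),("cC",387,247,.005)]:
    q,a,s,c=blob(p,u,v,19 if n!="black" else 19,z,C,25);print(n,np.round(q,4),round(a,1),np.round(s,1))
w=(p.min(2)>150)&(np.hypot(*(np.indices(p.shape[:2])-np.array([180,231])[:,None,None]))<25)
q,a,s,c=rect(w,.004,C);print("mark",np.round(q,4),round(a,1),np.round(s,1))
cv2.imwrite("pics/top1.png",cv2.resize(p[130:310,150:420,::-1],None,fx=2.9,fy=2.9,interpolation=cv2.INTER_CUBIC))
E
```

```text
(420, 560, 3)
black [ 0.6573 -0.1077] -2.5 [89.8 55.3]
brass [ 0.6711 -0.24  ] 8.9 [91.3 56.7]
white [ 0.5635 -0.2247] -9.0 [88.3 55. ]
brown [ 0.4545 -0.2361] -5.7 [88.8 56.3]
cA [ 0.5514 -0.1162] 6.5 [90.9 59.4]
cB [ 0.4475 -0.1132] 4.4 [90.3 59.1]
cC [ 0.4521 -0.3543] 1.5 [90.5 59.9]
mark [0.6289 0.0704] -5.2 [80.9 55.5]
```

View pics/top1.png

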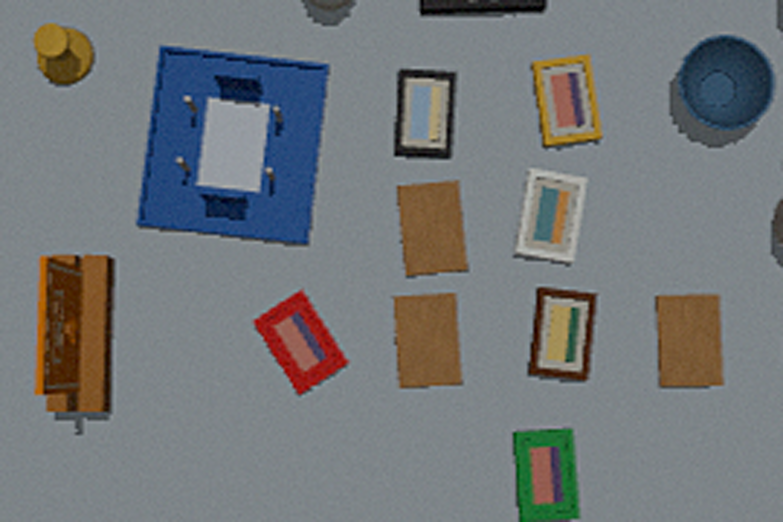

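The crop agrees: black, brass, white and brown frames, three cards, and red/green look-alikes. Mark at crop (236,144). The blobs run about 8 mm long because of shadow on the near side, so I'll add 3–4 mm in x.

```bash
python3 -c "
from h import *
go(.661,-.108,.13,-2.5)"
```

```text
shift mm [ 586.9 -302.   101.1] turn [-0.  0. 22.] shift after turn [ 430.8 -500.1  100.8]
```

>>> arm_command(targets="0 0 0 0 0 7.4 0.5; 0 0 0 0 0 7.4 0.5; 0 0 0 0 0 7.4 0.5; 0.038 -0.045 0 0 0 0 0.5; 0.038 -0.045 0 0 0 0 0.5; 0.038 -0.045 0 0 0 0 0.5; 0.038 -0.045 0 0 0 0 0.5; 0.038 -0.045 0 0 0 0 0.5", grip_force=40)

```text
time_s: 1.2
ee_pos: [0.4131, -0.3731, 0.2288]
orientation: [-3.14, 0.003, -0.07]
force: [1.2, -0.2, 0.6]
gripper_width: 0.064
```

```bash
python3 -c "
from h import *
go(.661,-.108,.13,-2.5)"
```

```text
shift mm [ 229.  -281.7   98.4] turn [-0.1  0.2 -1.5] shift after turn [ 236.1 -275.7   98.8]
```

>>> arm_command(targets="0.038 -0.046 0.01 0 0 0 0.5; 0.038 -0.046 0.016 0 0 0 0.5; 0.038 -0.046 0.016 0 0 0 0.5; 0.038 -0.046 0.016 0 0 0 0.5; 0.038 -0.046 0.016 0 0 0 0.5; 0.038 -0.046 0.016 0 0 -1.5 0.5; 0.003 -0.005 0.01 0 0 0 0.5; 0 0 0 0 0 0 0.5")

```text
time_s: 2.2
ee_pos: [0.6678, -0.0989, 0.1257]
orientation: [-3.14, 0.003, -0.039]
force: [-0.5, -1.3, 0.0]
gripper_width: 0.0639
```

```bash
python3 -c "
from h import *
go(.661,-.108,.02,-2.5)
p,d,*C=cam('wrist');cv2.imwrite('pics/w1.png',p[:,:,::-1])
a=proj([.661,-.108,.012],*C)[0];print(a)
q,a,s,c=blob(p,a[0],a[1],110,.012,C);print(q,a,s)"
```

```text
shift mm [ -6.1   9.6 105.7] turn [-0.1  0.2  0.3] shift after turn [ -6.4   9.4 105.7]
[291.95785894 208.96443051]
[ 0.62885522 -0.10628307] 87.85116577148438 (206.23326110839844, 147.6711883544922)
```

View pics/w1.png

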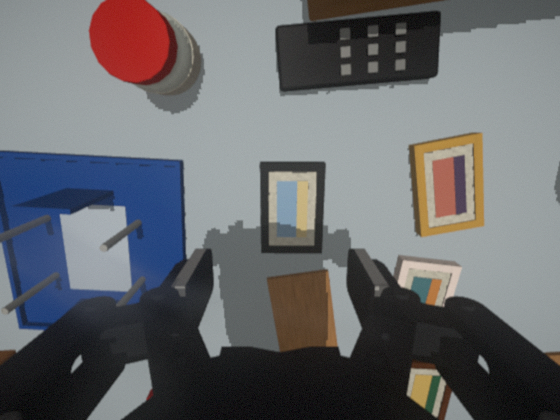

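The wrist view shows the black frame centred near (292,207), within 2 px of the prediction from the top camera.

>>> arm_command(targets="-0.006 0.0095 0.03 0 0 0 0.5; 0 0 0.04 0 0 0 0.5; 0 0 0.033 0 0 0 0.5; 0 0 0.002 0 0 0 0.5; 0 0 0.002 0 0 0 0.5; 0 0 0.002 0 0 0 0.5; 0 0 0.002 0 0 0 0.5")

```text
time_s: 3.12
ee_pos: [0.6632, -0.1186, 0.0227]
orientation: [3.138, -0.01, -0.05]
force: [0.1, -0.3, -0.0]
gripper_width: 0.0638
```

>>> arm_command(targets="0 0 0 0 0 0 0.5")

```text
time_s: 3.25
ee_pos: [0.6635, -0.1185, 0.0232]
orientation: [3.138, -0.011, -0.05]
force: [0.1, -0.9, -0.5]
gripper_width: 0.0639
```

```bash
python3 -c "
from h import *
go(.661,-.108,.0,-2.5);print(sense()['ee_pos'])"
```

```text
shift mm [ -3.2 -10.5  23.1] turn [ 0.2 -0.6 -0.4] shift after turn [ -2.9 -10.4  23.2]
[ 0.66345764 -0.11851304  0.02318584]
```

>>> arm_command(targets="-0.003 -0.0105 0.016 0 0 0 0.5; 0 0 0 0 0 0 0.5; 0 0 0 0 0 0 0.5")

```text
time_s: 3.62
ee_pos: [0.6609, -0.1064, 0.0059]
orientation: [3.138, -0.01, -0.049]
force: [0.5, 0.6, -0.1]
gripper_width: 0.0643
```

```bash
python3 -c "
from h import *
go(.661,-.108,.0,-2.5);print(sense()['ee_pos'])"
```

```text
shift mm [0.1 1.6 5.9] turn [ 0.2 -0.6 -0.3] shift after turn [0.2 1.6 5.9]
[ 0.6608989  -0.10637869  0.00587222]
```

>>> arm_command(targets="0 0.0015 0.005 0 0 0 0.5; 0 0 0 0 0 0 0.5; 0 0 0.004 0 0 0 0.5; 0 0 0 0 0 0 0.5")

```text
time_s: 4.12
ee_pos: [0.661, -0.1085, -0.0037]
orientation: [3.138, -0.01, -0.049]
force: [-0.0, 0.3, -0.5]
gripper_width: 0.0642
```

>>> arm_command(targets="0 0 0.003 0 0 0 0.5; 0 0 0 0 0 0 0.5")

```text
time_s: 4.38
ee_pos: [0.6617, -0.1086, -0.0056]
orientation: [3.138, -0.012, -0.05]
force: [-0.3, 0.3, 0.7]
gripper_width: 0.064
```

>>> arm_command(targets="0 0 -0.003 0 0 0 0.5; 0 0 0 0 0 0 -1; 0 0 0 0 0 0 -1; 0 0 0 0 0 0 -1; 0 0 0 0 0 0 -1")

```text
time_s: 5.0
ee_pos: [0.662, -0.1086, -0.0021]
orientation: [3.138, -0.013, -0.05]
force: [-1.4, 0.1, 2.3]
gripper_width: 0.0528
```

>>> arm_command(targets="0 0 -0.05 0 0 0 -1; 0 0 -0.05 0 0 0 -1; -0.01 -0.05 0 0 0 2.4 -1; -0.01 -0.06 0 0 0 0 -1; -0.01 -0.06 0 0 0 0 -1; 0 0 0 0 0 0 -1; 0 0 0 0 0 0 -1")

```text
time_s: 5.88
ee_pos: [0.6424, 0.0671, 0.097]
orientation: [3.138, -0.009, -0.096]
force: [0.0, -0.5, -1.3]
gripper_width: 0.0527
```

```bash
python3 -c "
from h import *
go(.629,.070,.004,-5.2);print(sense()['ee_pos'])"
```

```text
shift mm [-14.4  -1.9  92.9] turn [ 0.2 -0.5 -0.3] shift after turn [-13.6  -1.7  93. ]
[0.64242845 0.06710048 0.09702458]
```

>>> arm_command(targets="-0.0135 -0.002 0 0 0 0 -1; 0 0 0.02 0 0 0 -1; 0 0 0.03 0 0 0 -1; 0 0 0 0 0 0 -1; 0 0 0.02 0 0 0 -1; 0 0 0 0 0 0 -1")

```text
time_s: 6.62
ee_pos: [0.628, 0.0649, 0.0219]
orientation: [3.136, -0.007, -0.102]
force: [0.4, 0.7, -1.9]
gripper_width: 0.0528
```

```bash
python3 -c "
from h import *
go(.629,.070,.004,-5.2);print(sense()['ee_pos'])
p,d,*C=cam('top');cv2.imwrite('pics/t2.png',cv2.resize(p[140:230,180:290,::-1],None,fx=5,fy=5))"
```

```text
shift mm [ 0.4 -5.3 17.9] turn [ 0.3 -0.4 -0.6] shift after turn [ 0.6 -5.2 17.9]
[0.62796442 0.0648693  0.02188419]
```

>>> arm_command(targets="0 -0.005 0.01 0 0 0 -1; 0 0 0 0 0 0 -1; 0 0 0.006 0 0 0 -1; 0 0 0 0 0 0 -1")

```text
time_s: 7.18
ee_pos: [0.6309, 0.071, 0.0078]
orientation: [3.138, -0.012, -0.101]
force: [-0.6, -0.3, -1.1]
gripper_width: 0.0528
```

>>> arm_command(targets="0 0 0.006 0 0 0 -1; 0 0 0 0 0 0 -1; 0 0 0 0 0 0 0.58; 0 0 0 0 0 0 0.58; 0 0 -0.04 0 0 0 0.58; 0 0 -0.06 0 0 0 0.58; 0 0 0 0 0 0 0.58")

```text
time_s: 8.05
ee_pos: [0.6301, 0.0714, 0.1042]
orientation: [3.138, -0.012, -0.102]
force: [1.2, -0.1, -0.3]
gripper_width: 0.0674
```

```bash
python3 -c "
from h import *
go(.5545,-.1155,.04,6.5);print(sense()['ee_pos'])
p,d,*C=cam('wrist');cv2.imwrite('pics/w2.png',p[:,:,::-1])
print(proj([[.629,.0704,.016],[.5545,-.116,.005]],*C))"
```

```text
shift mm [-57.  193.3  64.3] turn [  0.3  -0.7 -12.3] shift after turn [-96.3 177.1  64.2]
[0.63010927 0.07136823 0.10423662]
[[281.75609936 213.11070239]
 [508.81891364 271.56835176]]
```

View pics/w2.png

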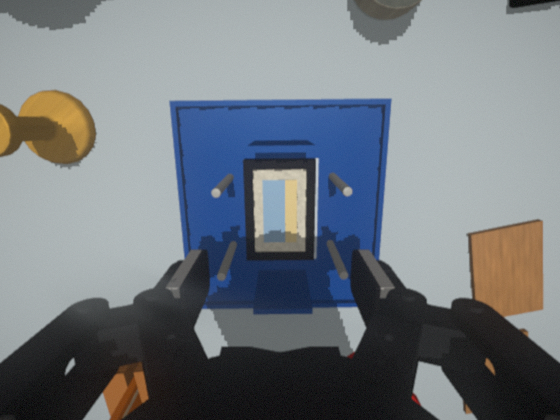

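The black frame lies between the posts, at pixel (281,209). Next is card A.

>>> arm_command(targets="0 0 0 0 0 -6.2 0.58; 0 0 0 0 0 -6.2 0.58; -0.03 0.05 0 0 0 0 0.58; -0.03 0.05 0.01 0 0 0 0.58; -0.03 0.05 0.02 0 0 0 0.58; -0.006 0.024 0.01 0 0 0 0.58; 0 0 0 0 0 0 0.58; 0 0 0 0 0 0 0.58")

```text
time_s: 9.1
ee_pos: [0.5476, -0.1167, 0.0523]
orientation: [3.139, 0.004, 0.124]
force: [-0.4, 0.3, -0.7]
gripper_width: 0.0672
```

```bash
python3 -c "
from h import *
go(.5545,-.1155,-.0035,6.5);print(sense()['ee_pos'])
p,d,*C=cam('wrist')
a=proj([.5545,-.116,.005],*C)[0];m=((p[:,:,0].astype(int)-p[:,:,2])>25);m[:, :]&=(np.hypot(*(np.indices(m.shape)-a[::-1,None,None]))<110);print(rect(m,.005,C)[:3],a)"
```

```text
shift mm [ 7.3 -0.5 55.7] turn [0.2 0.2 0.6] shift after turn [ 7.  -0.4 55.8]
[ 0.54758086 -0.11673214  0.05225769]
(array([ 0.55328784, -0.11593153]), 6.914170742034912, (83.4395523071289, 58.139190673828125)) [280.94668967 218.26916961]
```

>>> arm_command(targets="0.006 0 0.03 0 0 0 0.58; 0 0 0.014 0 0 0 0.58; 0 0 0 0 0 0 0.58; 0 0 0 0 0 0 0.58")

```text
time_s: 9.65
ee_pos: [0.5558, -0.1117, 0.0092]
orientation: [3.139, 0.001, 0.13]
force: [-0.1, -0.7, -0.1]
gripper_width: 0.0674
```

>>> arm_command(targets="-0.002 0.004 0.008 0 0 0 0.58; 0 0 0 0 0 0 0.58; 0 0 0.004 0 0 0 0.58; 0 0 0 0 0 0 0.58")

```text
time_s: 10.15
ee_pos: [0.5549, -0.1167, -0.002]
orientation: [3.138, -0.001, 0.13]
force: [0.2, -0.6, 0.0]
gripper_width: 0.0674
```

>>> arm_command(targets="0 0 0.0015 0 0 0 0.58; 0 0 0 0 0 0 -1; 0 0 0 0 0 0 -1; 0 0 0 0 0 0 -1; 0 0 0 0 0 0 -1; 0 0 -0.03 0 0 0 -1; 0 0 0 0 0 0 -1", grip_force=25)

```text
time_s: 11.02
ee_pos: [0.555, -0.1164, 0.0271]
orientation: [3.138, -0.001, 0.13]
force: [-0.5, 0.2, -0.9]
gripper_width: 0.057
```

>>> arm_command(targets="0 0 -0.04 0 0 6.3 -1; 0 0 -0.035 0 0 6.3 -1; 0.014 -0.045 0 0 0 0 -1; 0.015 -0.05 0 0 0 0 -1; 0.015 -0.05 0 0 0 0 -1; 0.013 -0.044 0 0 0 0 -1; 0 0 0 0 0 0 -1; 0 0 0 0 0 0 -1")

```text
time_s: 12.02
ee_pos: [0.63, 0.0694, 0.0982]
orientation: [3.137, 0.004, -0.102]
force: [-0.6, -0.2, -0.5]
gripper_width: 0.0569
```

```bash
python3 -c "
from h import *
go(.630,.0705,.0145,-5.2);print(sense()['ee_pos'])"
```

```text
shift mm [ 0.3 -1.5 83.7] turn [ 0.3  0.2 -0.7] shift after turn [-0.1 -1.1 83.7]
[0.62997436 0.06937226 0.0982114 ]
```

>>> arm_command(targets="0 -0.001 0.03 0 0 0 -1; 0 0 0.035 0 0 0 -1; 0 0 0 0 0 0 -1; 0 0 0 0 0 0 -1")

```text
time_s: 12.52
ee_pos: [0.63, 0.0647, 0.0328]
orientation: [3.135, 0.003, -0.108]
force: [-0.0, -0.6, -0.2]
gripper_width: 0.0569
```

>>> arm_command(targets="0 -0.0055 0.01 0 0 -1 -1; 0 0 0 0 0 0 -1; 0 0 0.006 0 0 0 -1; 0 0 0 0 0 0 -1")

```text
time_s: 13.02
ee_pos: [0.6321, 0.0702, 0.0187]
orientation: [3.136, -0.001, -0.09]
force: [1.3, -0.0, -1.2]
gripper_width: 0.0571
```

Next I'll lower a bit, release and rise, then turn toward the white frame (.5675,-.2247, yaw -9).

>>> arm_command(targets="0 0 0.005 0 0 0 -1; 0 0 0 0 0 0 -1; 0 0 0 0 0 0 0.55; 0 0 0 0 0 0 0.55; 0 0 -0.04 0 0 2 0.52; 0 0 -0.045 0 0 2 0.52; 0 0 0 0 0 0 0.52", grip_force=40)

```text
time_s: 13.9
ee_pos: [0.6321, 0.0708, 0.1009]
orientation: [3.136, -0.001, -0.162]
force: [0.2, 0.1, -0.9]
gripper_width: 0.0649
```

```bash
cat >> h.py <<'E'
def near(p,C,xy,z,rad,colour='sat'):
    """mask in wrist picture near predicted point"""
    a=proj([*xy,z],*C)[0];return np.hypot(*(np.indices(p.shape[:2])-a[::-1,None,None]))<rad
E
python3 -c "
from h import *
go(.5675,-.2247,.045,-9);print(sense()['ee_pos'])
p,d,*C=cam('wrist')
m=((p[:,:,0].astype(int)-p[:,:,2])>25)&near(p,C,[.629,.0704],.021,90);print(rect(m,.021,C)[:3])"
```

```text
shift mm [-16.1 301.7  57.6] turn [ 0.3 -0.1 -0.3] shift after turn [-17.6 302.   55.9]
[0.63214388 0.07078182 0.10090195]
(array([0.63069946, 0.07137909]), -6.257987976074219, (83.6065673828125, 57.660118103027344))
```

>>> arm_command(targets="-0.003 0.045 0 0 0 0 0.52; -0.003 0.055 0 0 0 0 0.52; -0.003 0.055 0.01 0 0 0 0.52; -0.003 0.055 0.015 0 0 0 0.52; -0.003 0.05 0.015 0 0 0 0.52; -0.002 0.037 0.012 0 0 0 0.52; 0 0 0 0 0 0 0.52; 0 0 0 0 0 0 0.52")

```text
time_s: 14.95
ee_pos: [0.5592, -0.2271, 0.0377]
orientation: [3.137, 0.014, -0.157]
force: [0.2, 0.9, 0.1]
gripper_width: 0.065
```

```bash
cat >> h.py <<'E'
def look(x,y,yaw,z,tz,png=None,thr=40,half=100):
    """wrist view: object rect on plane z near x,y; then go() to it at TCP z tz"""
    p,d,*C=cam('wrist');m=near(p,C,[x,y],z,half)
    bg=np.median(p[m|True].reshape(-1,3),0) if 0 else np.array([np.median(p[60:120,:,i]) for i in range(3)])
    k=(p.astype(int)-bg);k=(np.abs(k-k.mean(2,keepdims=True)).max(2)>thr/3)|(np.abs(k).max(2)>thr)
    hsv=cv2.cvtColor(p,cv2.COLOR_RGB2HSV)
    if png: cv2.imwrite(png,p[:,:,::-1])
    # depth based: higher than table by > z/2
    v,u=np.nonzero(m&(d>0));K,Rm,o=C
    P=(np.c_[u,v,np.ones(len(u))]@np.linalg.inv(K).T*d[v,u][:,None])@Rm.T+o
    mm=np.zeros(m.shape,np.uint8);ok=(P[:,2]>z-.004)&(P[:,2]<z+.01);mm[v[ok],u[ok]]=1
    q,a,s,c=rect(cv2.morphologyEx(mm,cv2.MORPH_OPEN,np.ones((5,5))),z,C);print('rect',np.round(q,4),round(a,1),np.round(s,1),'pose',np.round(sense()['ee_pos'],4))
    go(q[0],q[1],tz,a if abs(a-yaw)<10 else yaw)
E
python3 -c "
from h import *
look(.5675,-.2247,-9,.012,-.002)"
```

```text
rect [ 0.5665 -0.2257] -9.2 [79.6 53.8] pose [ 0.559  -0.2273  0.0377]
shift mm [ 7.7 -2.9 39.6] turn [0.3 0.8 0.2] shift after turn [ 7.2 -2.7 39.7]
```

>>> arm_command(targets="0.007 -0.003 0.025 0 0.5 0 0.52; 0 0 0 0 0 0 0.52; 0 0 0 0 0 0 0.52")

```text
time_s: 15.38
ee_pos: [0.5679, -0.222, 0.0136]
orientation: [3.137, 0.003, -0.152]
force: [-0.1, 1.0, -0.1]
gripper_width: 0.0645
```

```bash
python3 -c "
from h import *
go(.5665,-.2257,-.002,-9)"
```

```text
shift mm [-0.8  3.8 15.6] turn [0.3 0.2 0.3] shift after turn [-0.8  3.8 15.6]
```

>>> arm_command(targets="-0.001 0.0035 0.01 0 0 0 0.52; 0 0 0 0 0 0 0.52; 0 0 0.005 0 0 0 0.52; 0 0 0 0 0 0 0.52; 0 0 0 0 0 0 -1; 0 0 0 0 0 0 -1; 0 0 0 0 0 0 -1; 0 0 0 0 0 0 -1")

```text
time_s: 16.38
ee_pos: [0.5671, -0.2258, -0.0002]
orientation: [3.136, 0.001, -0.152]
force: [0.2, -0.2, -0.7]
gripper_width: 0.0525
```

>>> arm_command(targets="0 0 -0.045 0 0 -1.7 -1; 0 0 -0.05 0 0 -1.7 -1; 0.005 -0.045 0 0 0 0 -1; 0.006 -0.055 0 0 0 0 -1; 0.006 -0.055 0 0 0 0 -1; 0.006 -0.055 0 0 0 0 -1; 0.006 -0.055 0 0 0 0 -1; 0.005 -0.034 0 0 0 0 -1")

```text
time_s: 17.38
ee_pos: [0.63, 0.0731, 0.0958]
orientation: [3.135, 0.001, -0.099]
force: [0.4, -1.2, -0.7]
gripper_width: 0.0527
```

>>> arm_command(targets="0 0 0 0 0 0 -1; 0 0 0 0 0 0 -1")

```text
time_s: 17.62
ee_pos: [0.6296, 0.0765, 0.0954]
orientation: [3.136, 0.002, -0.094]
force: [-0.2, -0.4, -0.1]
gripper_width: 0.0534
```

```bash
python3 -c "
from h import *
go(.6305,.0708,.023,-5.2);print(sense()['ee_pos'])"
```

```text
shift mm [ 1.6  5.2 72.4] turn [ 0.3  0.1 -0.2] shift after turn [ 1.4  5.6 72.4]
[0.62961261 0.07648933 0.09537472]
```

>>> arm_command(targets="0.0015 0.0025 0.025 0 0 0 -1; 0 0 0.03 0 0 0 -1; 0 0 0 0 0 0 -1; 0 0 0 0 0 0 -1")

```text
time_s: 18.12
ee_pos: [0.6317, 0.0676, 0.0409]
orientation: [3.134, -0.0, -0.101]
force: [0.9, -0.4, -1.0]
gripper_width: 0.0529
```

```bash
python3 -c "
from h import *
go(.6305,.0708,.023,-5.2);print(sense()['ee_pos'])"
```

```text
shift mm [-1.5 -3.2 17.8] turn [ 0.4 -0.  -0.6] shift after turn [-1.5 -3.1 17.9]
[0.63167803 0.06762869 0.04085796]
```

>>> arm_command(targets="-0.0015 -0.0035 0.01 0 0 0 -1; 0 0 0 0 0 0 -1; 0 0 0.006 0 0 0 -1; 0 0 0 0 0 0 -1")

```text
time_s: 18.62
ee_pos: [0.6317, 0.0712, 0.0263]
orientation: [3.135, -0.003, -0.102]
force: [-0.1, 0.7, -0.2]
gripper_width: 0.0524
```

>>> arm_command(targets="0 0 0.003 0 0 0 -1; 0 0 0 0 0 0 -1; 0 0 0 0 0 0 0.58; 0 0 0 0 0 0 0.58; 0 0 -0.04 0 0 -4 0.58; 0 0 -0.035 0 0 -4 0.58; 0 0 0 0 0 0 0.58")

```text
time_s: 19.5
ee_pos: [0.6318, 0.0719, 0.1006]
orientation: [3.135, -0.003, 0.042]
force: [-0.2, 0.5, -0.6]
gripper_width: 0.0677
```

```bash
python3 -c "
from h import *
look(.63,.0704,-5,.033,.1)
go(.4505,-.1132,.045,4.4)"
```

```text
rect [0.6316 0.0723] -5.9 [80.3 53.9] pose [0.6309 0.0716 0.099 ]
shift mm [ 0.7 -0.7 -1. ] turn [ 0.4 -0.1  8.2] shift after turn [ 0.6 -0.8 -1. ]
shift mm [-188.   176.8   55.1] turn [ 0.4 -0.  -2. ] shift after turn [-194.1  170.4   54. ]
```

>>> arm_command(targets="-0.035 0.031 0 0 0 -2 0.58; -0.04 0.037 0.01 0 0 0 0.58; -0.042 0.039 0.015 0 0 0 0.58; -0.042 0.039 0.015 0 0 0 0.58; -0.03 0.028 0.012 0 0 0 0.58; 0 0 0 0 0 0 0.58; 0 0 0 0 0 0 0.58")

```text
time_s: 20.42
ee_pos: [0.4446, -0.1196, 0.0398]
orientation: [3.138, 0.008, 0.071]
force: [0.6, 0.0, 0.3]
gripper_width: 0.0672
```

```bash
python3 -c "
from h import *
look(.4505,-.1132,4.4,.005,-.0035)"
```

```text
rect [ 0.4493 -0.1129] 4.5 [84.2 57.9] pose [ 0.4445 -0.1196  0.0397]
shift mm [ 5.6 -6.4 43.2] turn [ 0.2  0.5 -0.4] shift after turn [ 5.3 -6.2 43.2]
```

>>> arm_command(targets="0.0055 -0.004 0.03 0 0.4 0 0.58; 0 0 0 0 0 0 0.58; 0 0 0 0 0 0 0.58")

```text
time_s: 20.85
ee_pos: [0.4523, -0.1129, 0.0104]
orientation: [3.139, -0.001, 0.075]
force: [-0.0, -0.5, 0.0]
gripper_width: 0.0672
```

```bash
python3 -c "
from h import *
go(.4493,-.1129,-.0035,4.5)"
```

```text
shift mm [-3.  -0.2 13.9] turn [ 0.2 -0.1 -0.2] shift after turn [-3.  -0.2 13.9]
```

>>> arm_command(targets="-0.0025 0 0.009 0 0 0 0.58; 0 0 0 0 0 0 0.58; 0 0 0.0045 0 0 0 0.58; 0 0 0 0 0 0 0.58")

```text
time_s: 21.35
ee_pos: [0.4507, -0.1133, -0.0023]
orientation: [3.137, -0.003, 0.076]
force: [-0.2, 0.7, 0.1]
gripper_width: 0.0674
```

>>> arm_command(targets="0 0 0 0 0 0 -1; 0 0 0 0 0 0 -1; 0 0 0 0 0 0 -1; 0 0 0 0 0 0 -1; 0 0 -0.03 0 0 0 -1; 0 0 0 0 0 0 -1", grip_force=25)

```text
time_s: 22.1
ee_pos: [0.4508, -0.1132, 0.0287]
orientation: [3.138, -0.003, 0.075]
force: [0.3, -0.4, -0.6]
gripper_width: 0.0568
```

```bash
python3 -c "
from h import *
go(.6315,.0715,.098,-5.4);print(sense()['ee_pos'])"
```

```text
shift mm [ 194.3 -170.3  -69.3] turn [ 0.2 -0.2  9.7] shift after turn [ 162.5 -200.9  -69.3]
[ 0.45080233 -0.11324699  0.028733  ]
```

>>> arm_command(targets="0 0 -0.035 0 0 4.8 -1; 0 0 -0.035 0 0 4.8 -1; 0.028 -0.034 0 0 0 0 -1; 0.036 -0.044 0 0 0 0 -1; 0.036 -0.044 0 0 0 0 -1; 0.036 -0.044 0 0 0 0 -1; 0.026 -0.032 0 0 0 0 -1; 0 0 0 0 0 0 -1")

```text
time_s: 23.1
ee_pos: [0.6347, 0.0714, 0.0944]
orientation: [3.137, 0.001, -0.104]
force: [0.7, -0.3, -0.1]
gripper_width: 0.0568
```

>>> arm_command(targets="0 0 0 0 0 0 -1")

```text
time_s: 23.22
ee_pos: [0.6341, 0.0709, 0.0933]
orientation: [3.137, 0.002, -0.104]
force: [0.8, -0.9, -0.1]
gripper_width: 0.0567
```

```bash
python3 -c "
from h import *
go(.6325,.0715,.033,-5.4);print(sense()['ee_pos'])"
```

```text
shift mm [-1.5 -0.8 60.3] turn [ 0.3  0.1 -0.6] shift after turn [-1.7 -0.5 60.3]
[0.63410001 0.07087604 0.09334731]
```

Allowing for the steady −y drift I've seen while lowering.

>>> arm_command(targets="-0.002 -0.004 0.02 0 0 -0.5 -1; 0 0 0.022 0 0 0 -1; 0 0 0 0 0 0 -1; 0 0 0 0 0 0 -1")

```text
time_s: 23.72
ee_pos: [0.6299, 0.0716, 0.0475]
orientation: [3.134, 0.005, -0.098]
force: [0.9, -0.7, -0.2]
gripper_width: 0.0566
```

```bash
python3 -c "
from h import *
go(.6325,.0715,.033,-5.4);print(sense()['ee_pos'])"
```

```text
shift mm [ 2.7 -0.3 14.5] turn [ 0.4  0.3 -0.2] shift after turn [ 2.6 -0.2 14.5]
[0.6298762  0.07159336 0.04751534]
```

>>> arm_command(targets="0.002 0 0.009 0 0 0 -1; 0 0 0 0 0 0 -1; 0 0 0.005 0 0 0 -1; 0 0 0 0 0 0 -1; 0 0 0 0 0 0 0.55; 0 0 0 0 0 0 0.55; 0 0 -0.03 0 0 -7 0.52; 0 0 -0.035 0 0 -7 0.52", grip_force=40)

```text
time_s: 24.72
ee_pos: [0.6312, 0.0713, 0.098]
orientation: [3.135, 0.009, 0.153]
force: [0.6, 0.4, -0.0]
gripper_width: 0.0646
```

```bash
python3 -c "
from h import *
look(.63,.0704,-5,.038,.1)
go(.675,-.240,.045,8.9)"
```

```text
rect [0.6313 0.0722] -5.5 [84.3 57.8] pose [0.6336 0.0718 0.1033]
shift mm [-2.2 -0.8  3.3] turn [ 0.4  0.1 14.6] shift after turn [-2.3 -0.2  3.3]
shift mm [ -8.2 314.1  60.3] turn [0.4 0.2 0.2] shift after turn [ -7.3 314.5  58.3]
```

>>> arm_command(targets="-0.001 0.045 0 0 0 0 0.52; -0.001 0.055 0 0 0 0 0.52; -0.001 0.055 0.01 0 0 0 0.52; -0.002 0.055 0.015 0 0 0 0.52; -0.002 0.055 0.015 0 0 0 0.52; -0.002 0.042 0.012 0 0 0 0.52; 0 0 0 0 0 0 0.52; 0 0 0 0 0 0 0.52")

```text
time_s: 25.78
ee_pos: [0.6771, -0.2403, 0.0547]
orientation: [3.134, -0.005, 0.16]
force: [0.6, 0.2, -0.1]
gripper_width: 0.0646
```

```bash
python3 -c "
from h import *
look(.675,-.24,8.9,.012,-.002)"
```

```text
rect [ 0.6754 -0.2401] 8.8 [80.  53.9] pose [ 0.6769 -0.2408  0.0547]
shift mm [-1.6 -1.3 56.6] turn [ 0.5 -0.2  0.3] shift after turn [-1.4 -0.9 56.7]
```

>>> arm_command(targets="-0.0015 0 0.02 0 0 0 0.52; 0 0 0.02 0 0 0 0.52; 0 0 0 0 0 0 0.52; 0 0 0 0 0 0 0.52")

```text
time_s: 26.32
ee_pos: [0.6758, -0.2374, 0.0116]
orientation: [3.135, -0.004, 0.164]
force: [-0.1, -0.5, 0.1]
gripper_width: 0.0649
```

```bash
python3 -c "
from h import *
go(.6754,-.2401,-.002,8.8);print(sense()['ee_pos'])"
```

```text
shift mm [-0.9  2.5 13.6] turn [ 0.4 -0.2  0.6] shift after turn [-0.8  2.6 13.6]
[ 0.67580819 -0.23736592  0.0115808 ]
```

>>> arm_command(targets="-0.001 0.0025 0.009 0 0 0 0.52; 0 0 0 0 0 0 0.52; 0 0 0.0045 0 0 0 0.52; 0 0 0 0 0 0 0.52; 0 0 0 0 0 0 -1; 0 0 0 0 0 0 -1; 0 0 0 0 0 0 -1; 0 0 0 0 0 0 -1")

```text
time_s: 27.32
ee_pos: [0.6761, -0.2405, -0.0012]
orientation: [3.134, -0.006, 0.164]
force: [-0.2, -0.1, -0.7]
gripper_width: 0.0529
```

```bash
python3 -c "
from h import *
go(.6315,.0715,.11,-5.4);print(sense()['ee_pos'],sense()['gripper_width'])"
```

```text
shift mm [   7.5 -314.3 -113.6] turn [ 0.4 -0.4 14.8] shift after turn [ -73.8 -306.5 -111.2]
[ 0.67613768 -0.24054307 -0.00122939] 0.05294273913066577
```

>>> arm_command(targets="0 0 -0.055 0 0 7.4 -1; 0 0 -0.055 0 0 7.4 -1; -0.012 -0.045 0 0 0 0 -1; -0.013 -0.056 0 0 0 0 -1; -0.013 -0.056 0 0 0 0 -1; -0.013 -0.056 0 0 0 0 -1; -0.013 -0.055 0 0 0 0 -1; -0.01 -0.036 0 0 0 0 -1")

```text
time_s: 28.32
ee_pos: [0.6323, 0.0746, 0.1095]
orientation: [3.135, -0.009, -0.111]
force: [-0.2, -0.0, -0.1]
gripper_width: 0.053
```

>>> arm_command(targets="0 0 0 0 0 0 -1; 0 0 0 0 0 0 -1")

```text
time_s: 28.58
ee_pos: [0.6315, 0.0786, 0.1097]
orientation: [3.136, -0.009, -0.105]
force: [0.6, -0.5, -0.6]
gripper_width: 0.0529
```

```bash
python3 -c "
from h import *
go(.632,.0715,.039,-5.4);print(sense()['ee_pos'])"
```

```text
shift mm [ 0.6  6.6 70.7] turn [ 0.3 -0.5 -0.6] shift after turn [ 1.2  7.  70.7]
[0.63148133 0.07860818 0.10965665]
```

>>> arm_command(targets="0.001 0.003 0.025 0 0 -0.5 -1; 0 0 0.028 0 0 0 -1; 0 0 0 0 0 0 -1; 0 0 0 0 0 0 -1")

```text
time_s: 29.08
ee_pos: [0.6346, 0.0695, 0.057]
orientation: [3.134, -0.011, -0.103]
force: [0.0, 0.7, -0.4]
gripper_width: 0.0526
```

```bash
python3 -c "
from h import *
go(.632,.0715,.039,-5.4);print(sense()['ee_pos'])"
```

```text
shift mm [-3.  -1.8 17.9] turn [ 0.4 -0.6 -0.5] shift after turn [-2.7 -1.7 18. ]
[0.63457039 0.06954593 0.0569748 ]
```

Now place brass, release, and rise with the yaw turned for card C (yaw 1.5).

>>> arm_command(targets="-0.003 -0.002 0.011 0 0 0 -1; 0 0 0 0 0 0 -1; 0 0 0.007 0 0 0 -1; 0 0 0 0 0 0 -1; 0 0 0 0 0 0 0.58; 0 0 0 0 0 0 0.58; 0 0 -0.03 0 0 -3.5 0.58; 0 0 -0.03 0 0 -3.5 0.58")

```text
time_s: 30.08
ee_pos: [0.6311, 0.072, 0.0997]
orientation: [3.133, -0.01, 0.022]
force: [0.7, -0.1, 1.0]
gripper_width: 0.0674
```

```bash
python3 -c "
from h import *
look(.63,.0704,-5,.050,.1)
go(.455,-.354,.045,1.5)"
```

```text
rect [0.6327 0.0727] -6.4 [80.3 53.9] pose [0.633  0.0725 0.104 ]
shift mm [-0.4 -0.2  4. ] turn [ 0.4 -0.9  7.9] shift after turn [-0.3 -0.1  4. ]
shift mm [-189.6  421.4   59.7] turn [ 0.5 -0.9 -0.1] shift after turn [-189.1  421.7   59. ]
```

>>> arm_command(targets="-0.02 0.045 0 0 0 0 0.58; -0.025 0.056 0 0 0.5 0 0.58; -0.025 0.056 0.005 0 0 0 0.58; -0.025 0.056 0.01 0 0 0 0.58; -0.025 0.056 0.01 0 0 0 0.58; -0.025 0.056 0.01 0 0 0 0.58; -0.025 0.056 0.01 0 0 0 0.58; -0.018 0.035 0.01 0 0 0 0.58")

```text
time_s: 31.12
ee_pos: [0.4594, -0.3531, 0.0513]
orientation: [3.131, -0.036, 0.031]
force: [1.2, 0.4, 0.3]
gripper_width: 0.067
```

>>> arm_command(targets="0 0 0 0 0 0 0.58; 0 0 0 0 0 0 0.58")

```text
time_s: 31.38
ee_pos: [0.4573, -0.3559, 0.0507]
orientation: [3.131, -0.035, 0.025]
force: [0.8, 0.3, -0.9]
gripper_width: 0.0677
```

```bash
python3 -c "
from h import *
look(.455,-.354,1.5,.005,-.0035)"
```

```text
rect [ 0.4539 -0.3547] 2.0 [84.2 57.8] pose [ 0.4572 -0.356   0.0507]
shift mm [-5.1 -1.9 54. ] turn [ 0.6 -2.  -0.5] shift after turn [-3.2 -1.3 54.2]
```

>>> arm_command(targets="-0.003 0 0.02 0.6 -2 0 0.58; 0 0 0.02 0 0 0 0.58; 0 0 0 0 0 0 0.58; 0 0 0 0 0 0 0.58")

```text
time_s: 31.92
ee_pos: [0.4582, -0.3528, 0.0108]
orientation: [3.141, -0.003, 0.031]
force: [0.7, -0.1, -0.6]
gripper_width: 0.0676
```

```bash
python3 -c "
from h import *
go(.4539,-.3547,-.003,2);print(sense()['ee_pos'])"
```

```text
shift mm [-4.4  1.8 13.8] turn [ 0.1 -0.2 -0.2] shift after turn [-4.4  1.8 13.8]
[ 0.45822362 -0.35277954  0.01078392]
```

>>> arm_command(targets="-0.004 0.002 0.009 0 0 0 0.58; 0 0 0 0 0 0 0.58; 0 0 0.005 0 0 0 0.58; 0 0 0 0 0 0 0.58")

```text
time_s: 32.42
ee_pos: [0.4544, -0.3556, -0.0029]
orientation: [3.139, -0.004, 0.031]
force: [-0.6, 0.6, -0.3]
gripper_width: 0.0677
```

>>> arm_command(targets="0 0 0 0 0 0 -1; 0 0 0 0 0 0 -1; 0 0 0 0 0 0 -1; 0 0 0 0 0 0 -1; 0 0 -0.05 0 0 0 -1; 0 0 -0.04 0 0 0 -1; 0 0 0 0 0 0 -1", grip_force=25)

```text
time_s: 33.3
ee_pos: [0.454, -0.3552, 0.0895]
orientation: [3.14, -0.004, 0.031]
force: [-0.1, -0.0, -0.1]
gripper_width: 0.0568
```

```bash
python3 -c "
from h import *
go(.6325,.0715,.11,-5.4);print(sense()['ee_pos'])"
```

```text
shift mm [ 191.7 -420.9  -20.4] turn [ 0.1 -0.2  7.2] shift after turn [ 137.6 -441.6  -20.5]
[ 0.45398619 -0.35521073  0.08950224]
```

>>> arm_command(targets="0 0 -0.02 0 0 7.2 -1; 0.014 -0.045 0 0 0 0 -1; 0.018 -0.058 0 0 0 0 -1; 0.018 -0.058 0 0 0 0 -1; 0.018 -0.058 0 0 0 0 -1; 0.018 -0.058 0 0 0 0 -1; 0.018 -0.058 0 0 0 0 -1; 0.018 -0.058 0 0 0 0 -1")

```text
time_s: 34.3
ee_pos: [0.6156, 0.0278, 0.1028]
orientation: [3.139, 0.002, -0.112]
force: [0.8, -1.2, -0.0]
gripper_width: 0.0573
```

```bash
python3 -c "
from h import *
go(.6325,.0715,.11,-5.4);print(sense()['ee_pos'])"
```

```text
shift mm [ 11.9 -45.3  -7.3] turn [ 0.1  0.1 -1. ] shift after turn [ 12.7 -45.1  -7.2]
[0.61561176 0.02780226 0.102834  ]
```

>>> arm_command(targets="0.011 -0.03 -0.003 0 0 -1 -1; 0 -0.003 0 0 0 0 -1; 0 0 0 0 0 0 -1; 0 0 0 0 0 0 -1")

```text
time_s: 34.8
ee_pos: [0.6288, 0.0646, 0.1018]
orientation: [3.14, 0.008, -0.088]
force: [0.0, 0.4, 0.2]
gripper_width: 0.0567
```

```bash
python3 -c "
from h import *
go(.6325,.0715,.050,-5.4);print(sense()['ee_pos'])"
```

```text
shift mm [ 3.5 -7.3 51.7] turn [0.1 0.4 0.3] shift after turn [ 3.  -7.2 51.8]
[0.62879357 0.06457151 0.1017735 ]
```

>>> arm_command(targets="0.0035 -0.0075 0.016 0 0 0 -1; 0 0 0.016 0 0 0 -1; 0 0 0 0 0 0 -1; 0 0 0 0 0 0 -1")

```text
time_s: 35.3
ee_pos: [0.6322, 0.0689, 0.0664]
orientation: [3.139, 0.009, -0.092]
force: [0.1, -0.7, -0.4]
gripper_width: 0.0568
```

```bash
python3 -c "
from h import *
go(.6325,.0715,.050,-5.4);print(sense()['ee_pos'])"
```

```text
shift mm [ 0.2 -2.6 16.4] turn [0.2 0.5 0.1] shift after turn [ 0.  -2.6 16.4]
[0.63222778 0.0689137  0.06639816]
```

>>> arm_command(targets="0 -0.0025 0.01 0 0.5 0 -1; 0 0 0 0 0 0 -1; 0 0 0.007 0 0 0 -1; 0 0 0 0 0 0 -1; 0 0 0 0 0 0 0.55; 0 0 0 0 0 0 0.55; 0 0 -0.03 0 0 0 0.52; 0 0 -0.03 0 0 0 0.52", grip_force=40)

```text
time_s: 36.3
ee_pos: [0.6314, 0.0715, 0.1083]
orientation: [3.138, 0.002, -0.092]
force: [0.9, 0.6, 0.7]
gripper_width: 0.065
```

```bash
python3 -c "
from h import *
look(.63,.0704,-5,.055,.1)
go(.4585,-.236,.045,-5.7)"
```

```text
rect [0.6325 0.0727] -5.0 [84.  57.9] pose [0.6333 0.0719 0.1127]
shift mm [-0.9 -0.8 12.7] turn [ 0.1 -0.1 -0.2] shift after turn [-0.9 -0.7 12.7]
shift mm [-145.9  322.5   68.1] turn [ 0.1 -0.1  0.4] shift after turn [-143.3  323.7   67.7]
```

>>> arm_command(targets="-0.018 0.04 0 0 0 0 0.52; -0.024 0.053 0 0 0 0 0.52; -0.024 0.053 0.01 0 0 0 0.52; -0.024 0.053 0.015 0 0 0 0.52; -0.024 0.053 0.015 0 0 0 0.52; -0.02 0.045 0.015 0 0 0 0.52; -0.009 0.018 0.01 0 0 0 0.52; 0 0 0 0 0 0 0.52")

```text
time_s: 37.35
ee_pos: [0.4597, -0.2374, 0.0487]
orientation: [3.139, -0.012, -0.092]
force: [-0.1, 1.4, 1.4]
gripper_width: 0.0649
```

>>> arm_command(targets="0 0 0 0 0 0 0.52")

```text
time_s: 37.48
ee_pos: [0.4606, -0.2365, 0.0492]
orientation: [3.139, -0.013, -0.091]
force: [0.3, 0.4, 0.6]
gripper_width: 0.0646
```

```bash
python3 -c "
from h import *
look(.4585,-.236,-5.7,.012,-.002)"
```

```text
rect [ 0.4575 -0.2373] -5.7 [80.2 53.9] pose [ 0.4607 -0.2364  0.0492]
shift mm [-3.7  1.  51.2] turn [ 0.1 -0.7  0.5] shift after turn [-3.   1.1 51.2]
```

>>> arm_command(targets="-0.003 0.002 0.018 0 -0.7 0 0.52; 0 0 0.018 0 0 0 0.52; 0 0 0 0 0 0 0.52; 0 0 0 0 0 0 0.52")

```text
time_s: 38.02
ee_pos: [0.459, -0.2356, 0.0105]
orientation: [3.14, 0.0, -0.086]
force: [-0.7, 0.4, -0.5]
gripper_width: 0.0649
```

```bash
python3 -c "
from h import *
go(.4575,-.2373,-.002,-5.7);print(sense()['ee_pos'])"
```

```text
shift mm [-1.4  1.9 12.5] turn [0.1 0.  0.8] shift after turn [-1.3  1.9 12.5]
[ 0.45902749 -0.23555754  0.01048303]
```

>>> arm_command(targets="-0.0015 0.002 0.008 0 0 0.5 0.52; 0 0 0 0 0 0 0.52; 0 0 0.0045 0 0 0 0.52; 0 0 0 0 0 0 0.52; 0 0 0 0 0 0 -1; 0 0 0 0 0 0 -1; 0 0 0 0 0 0 -1; 0 0 0 0 0 0 -1")

```text
time_s: 39.02
ee_pos: [0.4578, -0.238, -0.0018]
orientation: [3.139, -0.001, -0.096]
force: [-0.3, -0.5, -1.3]
gripper_width: 0.0529
```

>>> arm_command(targets="0 0 -0.06 0 0 0 -1; 0 0 -0.055 0 0 0 -1; 0.01 -0.04 0 0 0 0 -1; 0.024 -0.054 0 0 0 0 -1; 0.024 -0.054 0 0 0 0 -1; 0.024 -0.054 0 0 0 0 -1; 0.024 -0.054 0 0 0 0 -1; 0.02 -0.042 0 0 0 0 -1")

```text
time_s: 40.02
ee_pos: [0.6157, 0.0491, 0.1164]
orientation: [3.138, -0.002, -0.107]
force: [0.8, -1.0, -1.1]
gripper_width: 0.053
```

```bash
python3 -c "
from h import *
go(.6325,.0715,.12,-5.4);s=sense();print(s['ee_pos'],s['gripper_width'])"
```

```text
shift mm [ 14.4 -24.   -3.7] turn [ 0.2 -0.1 -0.7] shift after turn [ 14.7 -23.9  -3.6]
[0.61566509 0.04912266 0.11639589] 0.05296465846949734
```

>>> arm_command(targets="0.013 -0.018 0 0 0 -0.7 -1; 0 0 0 0 0 0 -1; 0 0 0 0 0 0 -1")

```text
time_s: 40.4
ee_pos: [0.6307, 0.0706, 0.1153]
orientation: [3.14, -0.0, -0.089]
force: [-0.2, 0.5, -1.2]
gripper_width: 0.0529
```

```bash
python3 -c "
from h import *
go(.6325,.0715,.055,-5.4);s=sense();print(s['ee_pos'],s['gripper_width'])"
```

```text
shift mm [ 1.7 -1.2 60.3] turn [ 0.1 -0.   0.3] shift after turn [ 1.7 -1.1 60.3]
[0.63071887 0.07056092 0.11527509] 0.05288462953085536
```

>>> arm_command(targets="0.0015 -0.003 0.02 0 0 0 -1; 0 0 0.022 0 0 0 -1; 0 0 0 0 0 0 -1; 0 0 0 0 0 0 -1")

```text
time_s: 40.9
ee_pos: [0.6312, 0.0694, 0.0698]
orientation: [3.138, 0.001, -0.094]
force: [-0.4, 0.2, -1.0]
gripper_width: 0.0525
```

```bash
python3 -c "
from h import *
go(.6325,.0715,.055,-5.4);s=sense();print(s['ee_pos'],s['gripper_width'])"
```

```text
shift mm [ 1.1 -2.3 14.8] turn [0.2 0.1 0. ] shift after turn [ 1.1 -2.2 14.8]
[0.63121245 0.06940352 0.06980744] 0.052529304846689794
```

>>> arm_command(targets="0.001 -0.002 0.009 0 0 0 -1; 0 0 0 0 0 0 -1; 0 0 0.007 0 0 0 -1; 0 0 0 0 0 0 -1; 0 0 0 0 0 0 0.55; 0 0 0 0 0 0 0.55; 0 0 -0.03 0 0 0 0.52; 0 0 -0.035 0 0 0 0.52")

```text
time_s: 41.9
ee_pos: [0.6318, 0.0712, 0.1184]
orientation: [3.137, 0.003, -0.094]
force: [0.4, 0.5, 1.1]
gripper_width: 0.0651
```

>>> arm_command(targets="0 0 -0.05 0 0 0 0; 0 0 -0.05 0 0 0 -0.3; 0 0 -0.05 0 0 0 -0.3; 0 0 0 0 0 0 -0.3")

```text
time_s: 42.4
ee_pos: [0.6328, 0.0722, 0.2771]
orientation: [3.138, -0.002, -0.094]
force: [-0.3, 0.5, -0.4]
gripper_width: 0.03
```

```bash
cat > plate.py <<'E'
from h import *
for n in('top','scene'):
    c=calibration(n);K=c['mtx'];Rm=R.from_euler('xyz',c['orientation']).as_matrix();o=c['origin']
    p=cv2.imread(f'pics/{n}0.png')[:,:,::-1];d=np.load(f'pics/{n}0.npy')
    v,u=np.indices(d.shape);P=(np.stack([u,v,np.ones_like(u)],-1)@np.linalg.inv(K).T*d[...,None])@Rm.T+o
    hsv=cv2.cvtColor(p,cv2.COLOR_RGB2HSV);reg=(P[...,0]>.3)&(P[...,0]<.75)&(P[...,1]>.13)&(P[...,1]<.6)&(d>0)
    H,S,V=[hsv[...,i].astype(int) for i in range(3)]
    b=reg&(H>95)&(H<115)&(S>60)&(P[...,2]>.02)&(P[...,1]>.3)
    t=b&(P[...,2]>.178)&(P[...,2]<.195)
    if t.sum()>20:
        r=cv2.minAreaRect((P[t][:,:2]*1000).astype(np.float32));print(n,'board top',t.sum(),np.round(P[t].mean(0),4),r)
    f=b&(P[...,2]>.03)&(P[...,2]<.175)
    if f.sum()>50:
        Q=P[f];m=np.median(Q,0);Q=Q[np.linalg.norm(Q-m,axis=1)<.12];_,_,vt=np.linalg.svd(Q-Q.mean(0));print(n,'face',len(Q),Q.mean(0),vt[2],np.degrees(np.arctan2(vt[2][1],vt[2][0])))
    g=reg&(P[...,2]>.1)&(P[...,1]<.33)&(S>120)&(H<18)
    if g.sum()>20:
        Q=P[g];_,_,vt=np.linalg.svd(Q-Q.mean(0));print(n,'plate',len(Q),Q.mean(0),'zmax',Q[:,2].max(),'n',vt[2])
        T=Q[Q[:,2]>.174];r=cv2.minAreaRect((T[:,:2]*1000).astype(np.float32));print('  top edge',len(T),r,'z',np.median(T[:,2]))
    br=reg&(H>10)&(H<30)&(S>70)&(P[...,1]>.33)&(P[...,2]>.1)
    vv,uu=np.nonzero(br);print(n,'brass',len(uu),uu.mean() if len(uu) else 0,vv.mean() if len(uu) else 0, P[br].mean(0) if len(uu) else 0)
E
python3 plate.py; python3 -c "
from h import *
look(.63,.0704,-5,.067,.1,'pics/w3.png',half=75)
p,d,*C=cam('scene');cv2.imwrite('pics/s3.png',cv2.resize(p[80:280,170:400,::-1],None,fx=3,fy=3))"
```

```text
top board top 291 [0.5423 0.3717 0.1841] ((540.4240112304688, 372.01568603515625), (158.44142150878906, 20.30057144165039), 21.700916290283203)
top face 986 [0.53768592 0.36810655 0.10570871] [-0.35134738  0.93349347  0.07172833] 110.62528560867638
top plate 414 [0.45246542 0.20027873 0.15344542] zmax 0.1869550463177141 n [-0.01444959  0.99929497 -0.03465209]
  top edge 156 ((453.5126647949219, 202.13314819335938), (108.40104675292969, 7.220030784606934), 0.8711349964141846) z 0.18079695051006672
top brass 22 104.72727272727273 199.6818181818182 [0.54965375 0.35188209 0.16095062]
scene face 218 [0.5428082  0.36589994 0.10364651] [ 0.36695231 -0.93023672 -0.00237682] -68.47215572150564
scene plate 551 [0.4533431  0.20117959 0.14532188] zmax 0.18768530041582898 n [ 0.00717998 -0.99997283  0.00166659]
  top edge 89 ((451.55816650390625, 201.78807067871094), (109.01676940917969, 10.172797203063965), 0.15736164152622223) z 0.1793492903185263
scene brass 19 326.0 110.21052631578948 [0.54944329 0.35085701 0.16203779]
rect [0.6336 0.0722] -5.5 [78.6 53.9] pose [0.632  0.0719 0.2746]
shift mm [  1.8  -1.2 174.6] turn [0.2 0.1 0.1] shift after turn [  1.5  -0.5 174.6]
```

View pics/s3.png

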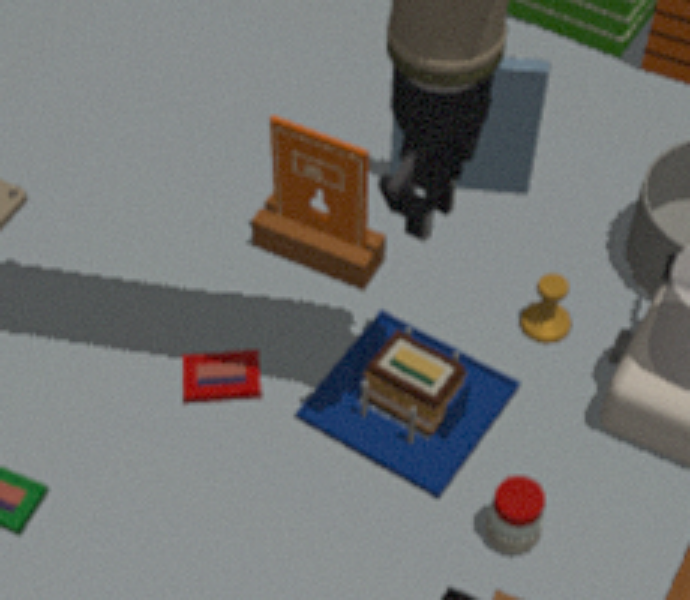

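All four frames and three cards are in the tray, brown on top at crop (415,360). The top face reads z = 0.067, which matches 4 frames and 3 cards. The plate stands in its stand with the keyhole at crop (318,200). Next I move over the plate.

```bash
python3 -c "
from h import *
go(.453,.2018,.25,.5)"
```

```text
shift mm [-189.7 -113.    22.8] turn [ 0.3  0.3 -5.9] shift after turn [-177.3 -131.8   22.6]
```

>>> arm_command(targets="0 0 0 0 0 -5.9 0; -0.034 -0.025 0 0 0 0 0; -0.048 -0.036 0.005 0 0 0 0; -0.048 -0.036 0.005 0 0 0 0; -0.046 -0.034 0.005 0 0 0 0; 0 0 0.003 0 0 0 0; 0 0 0 0 0 0 0; 0 0 0 0 0 0 0")

```text
time_s: 43.5
ee_pos: [0.4452, 0.2003, 0.2433]
orientation: [3.133, 0.021, 0.009]
force: [0.7, -0.3, -0.5]
gripper_width: 0.0426
```

```bash
python3 -c "
from h import *
look(.453,.2018,.5,.182,.144,'pics/w4.png',half=150)"
```

```text
rect [0.4713 0.2035] 0.5 [69.8  5.7] pose [0.4453 0.2    0.2433]
shift mm [28.1 -4.  98.7] turn [ 0.5  1.2 -0. ] shift after turn [26.  -3.2 99.3]
```

View pics/w4.png

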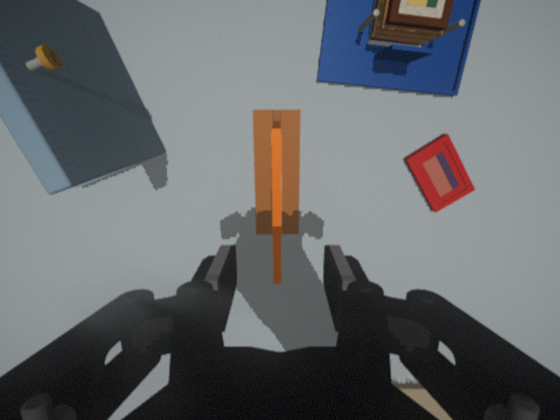

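```bash
python3 - <<'E'
from h import *
p,d,*C=cam('wrist');K,Rm,o=C
hsv=cv2.cvtColor(p,cv2.COLOR_RGB2HSV).astype(int)
for col in (275,277,279):
    m=(hsv[:,col,0]<16)&(hsv[:,col,1]>130);r=np.nonzero(m)[0];print(col,r.min(),r.max())
v,u=np.indices(d.shape);P=(np.stack([u,v,np.ones_like(u)],-1)@np.linalg.inv(K).T*d[...,None])@Rm.T+o
for r in range(110,292,8): print(r,p[r,277],np.round(P[r,277],4))
g=(hsv[...,0]>12)&(hsv[...,0]<30)&(hsv[...,1]>110)&(u<80)&(v<90);print('head',g.sum(),u[g].mean(),v[g].mean(),np.round(P[g].mean(0),4), onplane([u[g].mean(),v[g].mean()],.16,*C))
E
```

```text
275 111 283
277 111 283
279 111 283
110 [149 114  90] [0.5178 0.2026 0.0109]
118 [151  99  65] [0.5091 0.2025 0.0128]
126 [118  68  39] [0.5064 0.2025 0.1551]
134 [213 117  50] [0.5027 0.2025 0.1821]
142 [211 113  47] [0.4977 0.2025 0.1821]
150 [210 116  43] [0.4927 0.2024 0.182 ]
158 [210 114  47] [0.4876 0.2024 0.182 ]
166 [206 112  46] [0.4822 0.2024 0.181 ]
174 [205 109  40] [0.477  0.2024 0.1813]
182 [206 110  44] [0.4721 0.2023 0.1835]
190 [206 112  45] [0.4666 0.2023 0.1827]
198 [205 109  46] [0.4608 0.2023 0.1818]
206 [203 108  43] [0.4551 0.2022 0.1813]
214 [202 107  41] [0.4493 0.2022 0.181 ]
222 [202 107  39] [0.4437 0.2022 0.1816]
230 [122  69  34] [0.4376 0.2021 0.181 ]
238 [121  67  30] [0.4319 0.2021 0.1817]
246 [122  67  33] [0.4256 0.2021 0.181 ]
254 [118  64  34] [0.4194 0.202  0.181 ]
262 [119  65  31] [0.4137 0.202  0.1821]
270 [119  67  31] [0.4069 0.202  0.1812]
278 [119  67  34] [0.4007 0.2019 0.1818]
286 [92 98 97] [ 0.2841  0.2013 -0.0006]
head 406 47.22660098522167 57.923645320197046 [0.5479 0.35   0.1631] [[0.54840324 0.3521624  0.16      ]]
```

>>> arm_command(targets="0.004 -0.002 0 0.5 1.2 0 0; 0 0 0 0 0 0 0; 0 0 0 0 0 0 0")

```text
time_s: 43.98
ee_pos: [0.4506, 0.2015, 0.2432]
orientation: [-3.14, -0.002, 0.007]
force: [-0.0, -0.0, -0.1]
gripper_width: 0.0428
```

```bash
python3 -c "
from h import *
go(.4515,.2022,.144,.4);print(sense()['ee_pos'])"
```

```text
shift mm [ 0.8 -0.5 99.2] turn [-0.1 -0.1 -0. ] shift after turn [ 0.9 -0.7 99.2]
[0.45057662 0.20154176 0.24320267]
```

>>> arm_command(targets="0.001 -0.0005 0.02 0 0 0 0; 0 0 0.03 0 0 0 0; 0 0 0.03 0 0 0 0; 0 0 0 0 0 0 0; 0 0 0 0 0 0 0")

```text
time_s: 44.6
ee_pos: [0.4529, 0.2026, 0.1632]
orientation: [-3.139, -0.004, 0.006]
force: [0.9, -0.2, 0.4]
gripper_width: 0.0426
```

```bash
python3 -c "
from h import *
go(.4515,.2022,.144,.4);print(sense()['ee_pos'])"
```

```text
shift mm [-1.5  0.4 19.2] turn [-0.2 -0.2 -0. ] shift after turn [-1.4  0.4 19.2]
[0.45294127 0.202568   0.16319729]
```

>>> arm_command(targets="-0.0015 0.0005 0.018 -0.2 0 0 0; 0 0 0 0 0 0 0; 0 0 0 0 0 0 -1; 0 0 0 0 0 0 -1; 0 0 0 0 0 0 -1; 0 0 0 0 0 0 -1; 0 0 0 0 0 0 -1; 0 0 0 0 0 0 -1", grip_force=70)

```text
time_s: 45.6
ee_pos: [0.4526, 0.2025, 0.1463]
orientation: [3.141, -0.007, 0.006]
force: [1.0, 0.9, -0.4]
gripper_width: 0.0051
```

```bash
python3 -c "
from h import *
s=sense();print(s)"|head -c 1500
```

```text
{'time_s': 45.6, 'joints': array([ 0.15067203,  0.17716082, -0.71874043,  1.87753599,  0.13350783,
        1.12746708, -2.18209063]), 'joint_velocities': array([ 0.00052729,  0.00088845, -0.00029814,  0.00081556, -0.00020732,
       -0.00049858,  0.00068751]), 'tau': array([ 1.26173941e-02, -4.10143089e+01, -4.11729902e+00, -3.64695597e+01,
        4.46752051e-02,  1.34037004e-02, -3.28556329e-03]), 'ee_pos': array([0.45258552, 0.2024659 , 0.14633498]), 'orientation': array([ 3.14119042, -0.0073948 ,  0.0057904 ]), 'force': array([ 1.04416604,  0.85188609, -0.4476447 ]), 'moment': array([0.0246922 , 0.00194171, 0.00443736]), 'gripper_width': 0.005099006099117545}
```

>>> arm_command(targets="0 0 -0.02 0 0 0 -1; 0 0 -0.03 0 0 0 -1; 0 0 -0.035 0 0 0 -1; 0 0 0 0 0 0 -1; 0 0 0 0 0 0 -1")

```text
time_s: 46.22
ee_pos: [0.4509, 0.202, 0.2321]
orientation: [3.14, -0.004, 0.006]
force: [-1.3, 0.5, -1.6]
gripper_width: 0.0049
```

```bash
cat > pl.py <<'E'
from h import *
def tgt(fwd,lat=0,dz=0,xyonly=False):
    """TCP for plate mid at fwd mm from board centre (negative in front), entry height +dz"""
    yaw=np.radians(21.5);n=np.array([-np.sin(yaw),np.cos(yaw)]);l=np.array([np.cos(yaw),np.sin(yaw)])
    scr=np.array([.5407,.3720])  # board centre
    return np.r_[scr+n*fwd/1000+l*(lat+1.1)/1000,.2303+dz/1000]
E
python3 -c "
from pl import *
t=tgt(-60);print(t);go(*t,21.5);s=sense();print(s['ee_pos'],s['gripper_width'],s['joints'])"
```

```text
[0.56371353 0.3165781  0.2303    ]
shift mm [ 113.4 -113.9    2.1] turn [  0.1  -0.2 -21.2] shift after turn [146.9 -65.3   1.8]
[0.45094662 0.20197203 0.23207342] 0.004883544212382622 [ 0.17660442  0.09162708 -0.72285125  1.76742922  0.06632938  1.30283003
 -2.12638853]
```

>>> arm_command(targets="0 0 0 0 0 -7 -1; 0 0 0 0 0 -7 -1; 0 0 0 0 0 -7 -1; 0.037 -0.016 0 0 0 0 -1; 0.045 -0.02 0 0 0 0 -1; 0.045 -0.02 0 0 0 0 -1; 0 0 0 0 0 0 -1; 0 0 0 0 0 0 -1")

```text
time_s: 47.22
ee_pos: [0.5472, 0.3008, 0.2194]
orientation: [3.137, 0.012, 0.383]
force: [-0.0, -1.2, -1.6]
gripper_width: 0.0053
```

```bash
python3 -c "
from pl import *
t=tgt(-60);print(t);go(*t,21.5);s=sense();print(s['ee_pos'],s['orientation'],s['joints'])
p,d,*C=cam('scene');cv2.imwrite('pics/s5.png',cv2.resize(p[60:200,230:390,::-1],None,fx=4,fy=4,interpolation=cv2.INTER_CUBIC))"
```

```text
[0.56371353 0.3165781  0.2303    ]
shift mm [ 21.1  -8.4 -11.2] turn [0.2 0.7 0.4] shift after turn [ 21.2  -8.6 -10.9]
[0.54716485 0.3008106  0.2194439 ] [3.13747671 0.01234585 0.38277766] [-0.02644708  0.44352076 -0.7427466   1.43608164  0.29923542  1.39065635
 -1.96595834]
```

View pics/s5.png

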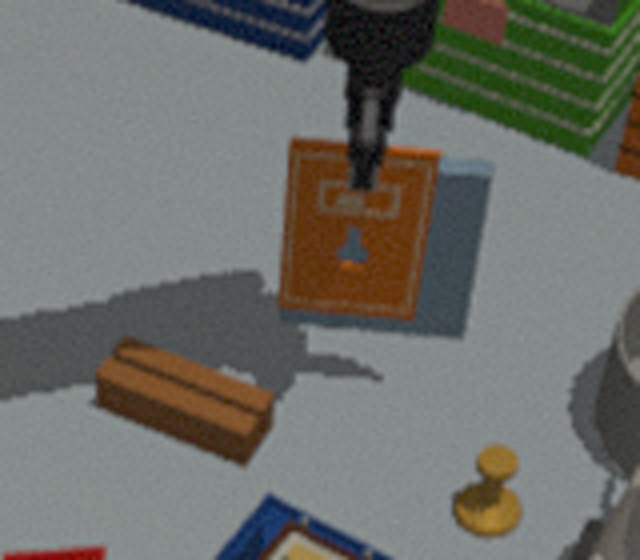

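The plate is held upright in front of the board with the keyhole at crop (350,250). Next I align it.

>>> arm_command(targets="0.018 -0.005 -0.01 0.2 0.6 0.4 -1; 0 0 0 0 0 0 -1; 0 0 0 0 0 0 -1")

```text
time_s: 47.65
ee_pos: [0.5609, 0.3094, 0.2296]
orientation: [3.138, 0.002, 0.374]
force: [0.5, -0.7, -1.6]
gripper_width: 0.0049
```

```bash
python3 -c "
from pl import *
t=tgt(-55);print(t);go(*t,21.5);s=sense();print(s['ee_pos'],s['orientation'])"
```

```text
[0.56188103 0.32123019 0.2303    ]
shift mm [  5.3 -10.6  -0.8] turn [ 0.2  0.1 -0.1] shift after turn [  5.3 -10.6  -0.7]
[0.56086927 0.30939731 0.22957464] [3.13790123e+00 2.02270969e-03 3.74215215e-01]
```

>>> arm_command(targets="0.005 -0.0095 -0.001 0.2 0 0 -1; 0 0 0 0 0 0 -1; 0 0 0 0 0 0 -1")

```text
time_s: 48.02
ee_pos: [0.5614, 0.3199, 0.2306]
orientation: [3.141, 0.002, 0.374]
force: [-1.2, 0.1, -1.5]
gripper_width: 0.0053
```

```bash
python3 - <<'E'
from pl import *
t=tgt(-50);go(*t,21.5);s=sense();print(s['ee_pos'],s['orientation'])
p,d,*C=cam('scene');K,Rm,o=C
v,u=np.indices(d.shape);P=(np.stack([u,v,np.ones_like(u)],-1)@np.linalg.inv(K).T*d[...,None])@Rm.T+o
hsv=cv2.cvtColor(p,cv2.COLOR_RGB2HSV).astype(int)
org=(hsv[...,0]<20)&(hsv[...,1]>120)&(P[...,1]>.25)&(P[...,2]>.08)&(u>280)&(u<360)&(v<170)
Q=P[org];c=np.median(Q,0);_,_,vt=np.linalg.svd(Q-c);n=vt[2]*np.sign(vt[2][1]);print('plate',len(Q),c,'normal',n,np.degrees(np.arctan2(n[1],n[0])))
# outline and hole of plate mask
m=cv2.morphologyEx(org.astype(np.uint8),cv2.MORPH_CLOSE,np.ones((3,3)))
cs,h=cv2.findContours(m,cv2.RETR_CCOMP,cv2.CHAIN_APPROX_NONE)
yaw=np.radians(21.5);nn=np.array([-np.sin(yaw),np.cos(yaw),0]);l=np.array([np.cos(yaw),np.sin(yaw),0])
print('head lat/z/fwd from scene depth',[(np.array([.5494,.3509,.162])-[.5407,.372,0])@a for a in(l,[0,0,1],nn)])
for k,cc in enumerate(cs):
    cc=cc[:,0]
    if len(cc)<12: continue
    r=np.c_[cc,np.ones(len(cc))]@np.linalg.inv(K).T@Rm.T
    pt=o+r*(((c-o)@n)/(r@n))[:,None]
    q=pt-[.5407,.372,0]
    print('hole' if h[0][k][3]>=0 else 'outer',len(cc),'lat',np.round([(q@l).min()*1e3,(q@l).max()*1e3],1),'z',np.round([q[:,2].min()*1e3,q[:,2].max()*1e3],1))
    if h[0][k][3]>=0:
        for zz in range(140,200,5):
            w=np.abs(q[:,2]*1e3-zz)<3
            if w.sum(): print('   z',zz,np.round([(q@l)[w].min()*1e3,(q@l)[w].max()*1e3],1))
cv2.imwrite('pics/s6.png',cv2.resize(p[80:160,280:370,::-1],None,fx=7,fy=7,interpolation=cv2.INTER_CUBIC))
E
```

```text
shift mm [ 0.9 -6.   0.3] turn [ 0.1  0.1 -0.1] shift after turn [ 0.9 -6.   0.3]
[0.56137712 0.31993262 0.23059394] [3.14067988e+00 2.28778593e-03 3.74171216e-01]
plate 1388 [0.55503195 0.3210141  0.17715932] normal [ 0.96915658  0.23086271 -0.08624347] 13.398715825702636
head lat/z/fwd from scene depth [np.float64(0.0003614569575609759), np.float64(0.162), np.float64(-0.022820371356922126)]
outer 173 lat [-1754541.4    11749.1] z [ -170912.9 26613557.8]
hole 26 lat [-12.9  25. ] z [-362.2  260.4]
   z 140 [-2. -2.]
   z 160 [-8.9 -8.9]
   z 165 [-8.9 -8.9]
   z 185 [-5.4 -5.4]
   z 190 [-7.5 -7.5]
hole 14 lat [-15.5  -1.1] z [181.2 388.3]
   z 180 [-1.1 -1.1]
   z 195 [-1.5 -1.5]
outer 39 lat [  76.9 1267.2] z [-11962.5   -210.8]
outer 20 lat [ 78.5 111.6] z [-407.5 -137. ]
outer 15 lat [-45.4 -44.8] z [899.8 909.7]
```

View pics/s6.png

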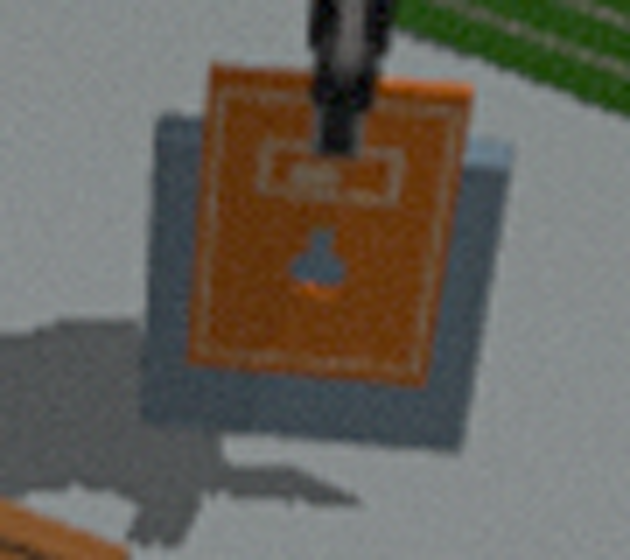

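```bash
python3 - <<'E'
from pl import *
c=calibration('scene');K=c['mtx'];Rm=R.from_euler('xyz',c['orientation']).as_matrix();o=c['origin']
yaw=np.radians(21.5);nn=np.array([-np.sin(yaw),np.cos(yaw),0]);l=np.array([np.cos(yaw),np.sin(yaw),0]);b=np.array([.5407,.372,0])
def hit(px,f):
    r=Rm@np.linalg.inv(K)@np.r_[px,1];p0=b+nn*f/1e3;t=((p0-o)@nn)/(r@nn);q=o+r*t-b;return np.round([q@l*1e3,q[2]*1e3],1)
cr=lambda x,y:np.array([280+(x+.5)/7-.5,80+(y+.5)/7-.5])
f=-59
for nm,x,y in [('hole L',290,270),('hole R',347,272),('hole bottom',316,299),('slot top',325,228),('UL',212,64),('UR',473,85),('LL',189,362),('LR',427,387)]: print(nm,hit(cr(x,y),f))
print('head',hit([326,110.2],-26),hit([326,110.2],-24))
print('board UL, UR top front edge?',hit(cr(158,118),-9),hit(cr(513,148),-9),hit(cr(142,418),-9),hit(cr(460,450),-9))
E
```

```text
hole L [-12.6 160.9]
hole R [ 12.5 162.5]
hole bottom [  0.2 144.9]
slot top [  0.7 187. ]
UL [-53.2 270.9]
UR [ 54.3 270.7]
LL [-54.4  99.1]
LR [55.1 96.5]
head [  0.4 164.9] [  0.4 163.1]
board UL, UR top front edge? [-77.6 197.4] [ 79.1 196.7] [-78.    7.9] [79.1  5.5]
```

The plate and screw-head lateral positions agree in the scene view (+0.3 vs +0.4 mm). The hole's measured lateral span is −12.6 to +12.5 mm. Moving closer.

>>> arm_command(targets="0 -0.01 0.0 0 0 0 -1; 0 0 0 0 0 0 -1; 0 -0.01 0 0 0 0 -1; 0 0 0 0 0 0 -1; 0 0 0 0 0 0 -1")

```text
time_s: 48.7
ee_pos: [0.5531, 0.3404, 0.2305]
orientation: [3.141, 0.003, 0.375]
force: [-0.1, -0.7, -2.4]
gripper_width: 0.0054
```

```bash
python3 -c "
from pl import *
t=tgt(-33,-.6);go(*t,21.5);s=sense();print(s['ee_pos'],s['orientation'],s['force'])"
```

```text
shift mm [ 0.6 -1.   0.2] turn [ 0.   0.1 -0. ] shift after turn [ 0.6 -1.   0.2]
[0.55309177 0.34037467 0.23045893] [3.14102363e+00 2.57372926e-03 3.75011489e-01] [-0.06378674 -0.67698634 -2.39608861]
```

>>> arm_command(targets="0.0005 -0.007 0 0 0 0 -1; 0 0 0 0 0 0 -1; 0 -0.004 0 0 0 0 -1; 0 0 0 0 0 0 -1")

```text
time_s: 49.2
ee_pos: [0.5494, 0.3513, 0.2305]
orientation: [3.141, 0.003, 0.375]
force: [-0.6, -0.5, -1.2]
gripper_width: 0.0052
```

```bash
python3 -c "
from pl import *
t=tgt(-15,-.6);go(*t,21.5);s=sense();print(s['ee_pos'],s['orientation'],s['force'])"
```

```text
shift mm [-0.  -7.4  0.2] turn [ 0.   0.1 -0. ] shift after turn [-0.  -7.4  0.2]
[0.54942218 0.35134521 0.23046647] [3.1410162e+00 2.5062173e-03 3.7464283e-01] [-0.63032525 -0.45795078 -1.23207214]
```

No contact at −22 mm, so the head is inside the hole. I'll go on to −15.

>>> arm_command(targets="0 -0.0055 0 0 0 0 -1; 0 0 0 0 0 0 -1; 0 -0.002 0 0 0 0 -1; 0 0 0 0 0 0 -1")

```text
time_s: 49.7
ee_pos: [0.5465, 0.3587, 0.2305]
orientation: [3.141, 0.002, 0.375]
force: [0.3, -0.2, -2.1]
gripper_width: 0.0053
```

```bash
python3 -c "
from pl import *
t=tgt(-15,-.6,-26);go(*t,21.5);s=sense();print(s['ee_pos'],s['orientation'],s['force'])"
```

```text
shift mm [-0.   0.5 26.2] turn [ 0.   0.1 -0. ] shift after turn [-0.1  0.5 26.2]
[0.54654987 0.35870371 0.23046144] [3.14091809e+00 2.49156927e-03 3.74501753e-01] [ 0.33276847 -0.24834987 -2.08659627]
```

Now down in stages, watching the force.

>>> arm_command(targets="0 0 0.008 0 0 0 -1; 0 0 0 0 0 0 -1; 0 0 0.006 0 0 0 -1; 0 0 0 0 0 0 -1")

```text
time_s: 50.2
ee_pos: [0.5466, 0.3582, 0.215]
orientation: [3.141, 0.003, 0.374]
force: [-0.1, 0.1, -1.4]
gripper_width: 0.0051
```

```bash
python3 -c "
from pl import *
t=tgt(-15,-.6,-26);go(*t,21.5);s=sense();print(s['ee_pos'],s['orientation'],s['force'])"
```

```text
shift mm [ 0.1  0.  10.7] turn [ 0.1  0.2 -0.1] shift after turn [ 0.1  0.  10.7]
[0.54656994 0.35820665 0.21496471] [3.14053003 0.00318586 0.3741449 ] [-0.10564291  0.0622591  -1.44602602]
```

>>> arm_command(targets="0 0 0.007 0 0 0 -1; 0 0 0 0 0 0 -1; 0 0 0.003 0 0 0 -1; 0 0 0 0 0 0 -1")

```text
time_s: 50.7
ee_pos: [0.5467, 0.3582, 0.2045]
orientation: [3.141, 0.003, 0.374]
force: [0.6, -0.2, -2.2]
gripper_width: 0.0048
```

>>> arm_command(targets="0 0 0.002 0 0 0 -1; 0 0 0 0 0 0 -1")

```text
time_s: 50.95
ee_pos: [0.547, 0.3586, 0.2043]
orientation: [3.141, 0.001, 0.374]
force: [-0.1, -0.2, -1.0]
gripper_width: 0.0051
```

>>> arm_command(targets="0 0 0.004 0 0 0 -1; 0 0 0 0 0 0 -1; 0 0 0 0 0 0 -1")

```text
time_s: 51.32
ee_pos: [0.5477, 0.3593, 0.2043]
orientation: [3.141, -0.004, 0.374]
force: [0.1, -0.1, 0.3]
gripper_width: 0.0052
```

Contact at z = 0.2043, exactly the predicted 26 mm, so it's home. Release and rise.

>>> arm_command(targets="0 0 -0.001 0 0 0 -1; 0 0 0 0 0 0 -0.6; 0 0 0 0 0 0 -0.4; 0 0 0 0 0 0 -0.4; 0 0 0 0 0 0 -0.4")

```text
time_s: 51.95
ee_pos: [0.5476, 0.3592, 0.2044]
orientation: [3.141, -0.003, 0.374]
force: [0.2, 1.3, 0.5]
gripper_width: 0.0255
```

>>> arm_command(targets="0 0 -0.02 0 0 0 -0.4; 0 0 -0.04 0 0 0 -0.4; 0 0 -0.05 0 0 0 -0.4; -0.04 0.04 -0.02 0 0 0 -0.4; -0.04 0.04 0 0 0 0 -0.4; -0.04 0.04 0 0 0 0 -0.4; -0.04 0.04 0 0 0 0 -0.4; 0 0 0 0 0 0 -0.4")

```text
time_s: 52.95
ee_pos: [0.4542, 0.1485, 0.3477]
orientation: [3.141, -0.012, 0.376]
force: [0.4, 1.1, 0.5]
gripper_width: 0.0257
```

```bash
python3 - <<'E'
from h import *
s=sense();print(s['ee_pos'],s['gripper_width'])
for n in('scene','top'):
    p,d,*C=cam(n);K,Rm,o=C
    v,u=np.indices(d.shape);P=(np.stack([u,v,np.ones_like(u)],-1)@np.linalg.inv(K).T*d[...,None])@Rm.T+o
    hsv=cv2.cvtColor(p,cv2.COLOR_RGB2HSV).astype(int)
    g=(hsv[...,0]<18)&(hsv[...,1]>110)&(np.hypot(P[...,0]-.546,P[...,1]-.358)<.08)&(P[...,2]>.05)
    Q=P[g];q=Q-[.5407,.372,0];y=np.radians(21.5);L=q[:,0]*np.cos(y)+q[:,1]*np.sin(y);F=-q[:,0]*np.sin(y)+q[:,1]*np.cos(y)
    print(n,len(Q),'lat',np.percentile(L,[1,50,99]).round(4),'fwd',np.percentile(F,[5,50,95]).round(4),'z',np.percentile(Q[:,2],[1,99]).round(4),'slope',np.polyfit(Q[:,2],F,1)[0].round(3))
    if n=='scene': a=cv2.resize(p[60:160,280:390,::-1],None,fx=4,fy=4)
    else: b=cv2.resize(p[130:280,60:460,::-1],None,fx=2,fy=2)
    w=(P[...,2]>.06)&(P[...,2]<.075)&(np.hypot(P[...,0]-.6325,P[...,1]-.072)<.06)
    if n=='top' and w.sum(): print('pile',rect(w,.067,C)[:3],np.median(P[w][:,2]))
a=cv2.copyMakeBorder(a,0,0,0,800-a.shape[1],cv2.BORDER_CONSTANT)[:290]
cv2.imwrite('pics/end.png',np.vstack([a,b]))
E
```

```text
[0.45420916 0.14853989 0.34768078] 0.02570971923306161
scene 1356 lat [-0.0587  0.002   0.0598] fwd [-0.0196 -0.0158 -0.0122] z [0.0669 0.2429] slope -0.006
top 433 lat [-0.0044  0.0334  0.0645] fwd [-0.0187 -0.0175 -0.0128] z [0.0786 0.242 ] slope 0.013
pile (array([0.63256293, 0.07133383]), -5.445625305175781, (83.48932647705078, 54.53034210205078)) 0.0660573171192036
```

View pics/end.png

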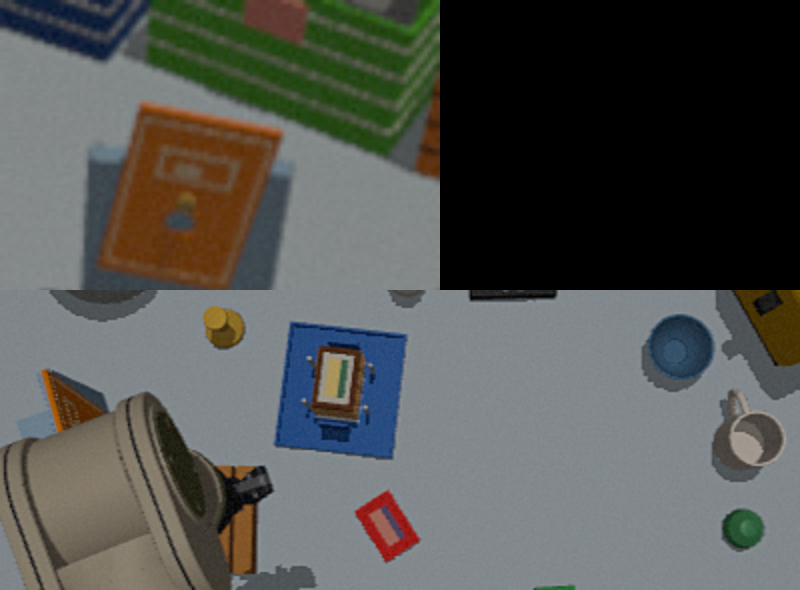

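The plate hangs on the screw (head visible at crop (186,203) at the top of the slot) but looks rolled a few degrees in its plane. I'll measure that angle after waiting a moment.

```bash
cat > roll.py <<'E'
from h import *
p,d,*C=cam('scene');K,Rm,o=C
v,u=np.indices(d.shape);P=(np.stack([u,v,np.ones_like(u)],-1)@np.linalg.inv(K).T*d[...,None])@Rm.T+o
hsv=cv2.cvtColor(p,cv2.COLOR_RGB2HSV).astype(int)
g=(hsv[...,0]<18)&(hsv[...,1]>110)&(np.hypot(P[...,0]-.546,P[...,1]-.358)<.1)&(P[...,2]>.05)&(P[...,2]<.26)
q=P[g]-[.5407,.372,0];y=np.radians(21.5);L=q[:,0]*np.cos(y)+q[:,1]*np.sin(y);Z=q[:,2]
r=cv2.minAreaRect((np.c_[L,Z]*1000).astype(np.float32));print(sense()['time_s'],r)
# side edges: extreme lat per height
for lo in(.1,.12,.14,.16,.18,.2,.22):
    w=np.abs(Z-lo)<.006;print(lo,(L[w].min()*1e3).round(1),(L[w].max()*1e3).round(1))
E
python3 roll.py
```

```text
53.1 ((-0.061962127685546875, 151.28948974609375), (187.19932556152344, 109.78783416748047), 81.60054779052734)
0.1 -60.5 47.3
0.12 -58.4 51.2
0.14 -55.9 53.1
0.16 -54.0 56.6
0.18 -51.4 59.9
0.2 -46.8 55.5
0.22 -44.6 64.1
```

>>> arm_command(targets="0 0 0 0 0 0 -0.4; 0 0 0 0 0 0 -0.4; 0 0 0 0 0 0 -0.4; 0 0 0 0 0 0 -0.4; 0 0 0 0 0 0 -0.4; 0 0 0 0 0 0 -0.4; 0 0 0 0 0 0 -0.4; 0 0 0 0 0 0 -0.4")

```text
time_s: 54.1
ee_pos: [0.4547, 0.1568, 0.3465]
orientation: [-3.136, -0.01, 0.39]
force: [0.2, -0.8, 0.3]
gripper_width: 0.0256
```

```bash
python3 roll.py
```

```text
54.15 ((0.25220489501953125, 150.92864990234375), (186.3690643310547, 110.37229919433594), 81.63671112060547)
0.1 -63.6 47.5
0.12 -58.2 51.3
0.14 -56.2 53.1
0.16 -54.0 56.9
0.18 -51.7 60.1
0.2 -46.7 60.5
0.22 -44.4 64.0
```

Plate roll is steady at about 0.135 rad, too near the 0.15 limit. I'll straighten it by nudging its upper +lateral side edge with shut fingers.

```bash
python3 -c "
from pl import *
t=tgt(-17,95);t[2]=.30;print(t);go(*t,21.5);print(sense()['joints'])"
```

```text
[0.63634365 0.39140367 0.3       ]
shift mm [ 256.7 -147.7   49.9] turn [-0.3 -0.6  0.8] shift after turn [ 255.  -151.7   46.5]
[ 0.31646984  0.0023592  -0.72961131  1.60404351 -0.00382191  1.52571257
 -1.59386428]
```

>>> arm_command(targets="0.035 -0.02 0 0 0 0.8 -1; 0.046 -0.027 0 0 -0.5 0 -1; 0.046 -0.027 0 0 0 0 -1; 0.046 -0.027 0 0 0 0 -1; 0.046 -0.027 0 0 0 0 -1; 0.036 -0.02 0.01 0 0 0 -1; 0 0 0 0 0 0 -1; 0 0 0 0 0 0 -1")

```text
time_s: 55.15
ee_pos: [0.6462, 0.3915, 0.3344]
orientation: [-3.14, 0.001, 0.364]
force: [-0.6, -0.6, 0.7]
gripper_width: -0.0001
```

```bash
python3 -c "
from pl import *
t=tgt(-17,90);t[2]=.215;go(*t,21.5);print(sense()['ee_pos'])"
```

```text
shift mm [-14.2  -3.2 119.4] turn [-0.1  0.1 -0.6] shift after turn [-14.2  -3.6 119.4]
[0.6462443  0.39146389 0.33437054]
```

>>> arm_command(targets="-0.006 -0.003 0.03 0 0 -0.6 -1; 0 0 0.04 0 0 0 -1; 0 0 0.035 0 0 0 -1; 0 0 0 0 0 0 -1; 0 0 0 0 0 0 -1")

```text
time_s: 55.78
ee_pos: [0.6404, 0.3871, 0.2355]
orientation: [-3.141, -0.009, 0.369]
force: [-0.6, 0.9, 0.0]
gripper_width: 0.0003
```

```bash
python3 -c "
from pl import *
t=tgt(-17,75);t[2]=.214;go(*t,21.5);print(sense()['ee_pos'])"
```

```text
shift mm [-22.4  -5.3  21.3] turn [-0.  -0.5 -0.3] shift after turn [-22.2  -5.4  21.5]
[0.64037895 0.38714466 0.23550001]
```

>>> arm_command(targets="0 -0.005 0.012 0 -0.5 0 -1; 0 0 0 0 0 0 -1; 0 0 0.008 0 0 0 -1; -0.01 0 0 0 0 0 -1; 0 0 0 0 0 0 -1; -0.01 0 0 0 0 0 -1; 0 0 0 0 0 0 -1")

```text
time_s: 56.65
ee_pos: [0.6195, 0.3854, 0.2184]
orientation: [-3.14, -0.005, 0.369]
force: [0.5, 0.2, -0.6]
gripper_width: 0.0003
```

```bash
python3 -c "
from pl import *
t=tgt(-17,66);t[2]=.214;go(*t,21.5);print(sense()['ee_pos'],sense()['force'])"; python3 roll.py
```

```text
shift mm [-11.2   0.7   4.4] turn [-0.1 -0.3 -0.4] shift after turn [-11.2   0.6   4.4]
[0.61953681 0.38543415 0.21842869] [ 0.53274337  0.21203687 -0.63642835]
56.7 ((0.21429061889648438, 151.57049560546875), (185.7915496826172, 110.38871002197266), 81.36444091796875)
0.1 -63.4 47.1
0.12 -58.3 49.0
0.14 -56.1 52.6
0.16 -53.9 56.9
0.18 -51.2 60.0
0.2 -46.7 61.3
0.22 -44.5 64.0
```

Push 11 mm in steps, then re-measure.

>>> arm_command(targets="-0.004 0 0.002 0 0 0 -1; 0 0 0 0 0 0 -1; -0.004 0 0 0 0 0 -1; 0 0 0 0 0 0 -1; -0.003 0 0 0 0 0 -1; 0 0 0 0 0 0 -1")

```text
time_s: 57.45
ee_pos: [0.6096, 0.3812, 0.2159]
orientation: [-3.14, -0.005, 0.368]
force: [0.8, -0.0, 1.3]
gripper_width: 0.0002
```

```bash
python3 -c "
from pl import *
t=tgt(-17,66);t[2]=.214;go(*t,21.5);print(sense()['ee_pos'],sense()['force'])"; python3 roll.py
```

```text
shift mm [-0.4  0.3  1.9] turn [-0.1 -0.3 -0.4] shift after turn [-0.4  0.3  1.9]
[0.60961651 0.38116751 0.21588461] [ 0.77732021 -0.0230356   1.30416213]
57.5 ((1.1947288513183594, 150.9593048095703), (110.59027862548828, 184.1145782470703), 0.5585730075836182)
0.1 -51.0 57.0
0.12 -51.6 55.5
0.14 -53.6 56.1
0.16 -50.6 53.6
0.18 -51.8 54.2
0.2 -52.8 55.1
0.22 -50.9 55.2
```

Upright now (about 0.01 rad). Withdraw sideways, then up and away.

>>> arm_command(targets="0.01 0 0 0 0 0 -1; 0.03 0 0 0 0 0 -1; 0.02 0 -0.04 0 0 0 -1; 0 0 -0.05 0 0 0 -1; 0 0.03 -0.05 0 0 0 -1; 0 0.05 -0.02 0 0 0 -1; 0 0.05 0 0 0 0 -1; 0 0 0 0 0 0 -1")

```text
time_s: 58.5
ee_pos: [0.718, 0.2791, 0.3781]
orientation: [-3.141, -0.003, 0.367]
force: [-0.5, 0.9, 0.3]
gripper_width: 0.0002
```

>>> arm_command(targets="0 0 0 0 0 0 -1; 0 0 0 0 0 0 -1; 0 0 0 0 0 0 -1; 0 0 0 0 0 0 -1; 0 0 0 0 0 0 -1; 0 0 0 0 0 0 -1; 0 0 0 0 0 0 -1; 0 0 0 0 0 0 -1")

```text
time_s: 59.5
ee_pos: [0.7166, 0.2831, 0.3766]
orientation: [-3.139, -0.001, 0.372]
force: [-0.1, 0.6, -0.8]
gripper_width: 0.0002
```

```bash
python3 roll.py; python3 - <<'E'
from h import *
print(sense()['ee_pos'])
p,d,*C=cam('scene');K,Rm,o=C
cv2.imwrite('pics/fin.png',cv2.resize(p[60:280,170:400,::-1],None,fx=2.6,fy=2.6))
p0=cv2.imread('pics/scene0.png')[:,:,::-1]
for n,(u,v,r) in dict(mug=(183,355,28),bowl=(245,350,24),candle=(353,183,14),jar=(342,250,16),paperw=(148,337,14),remote=(318,298,22)).items():
    s=np.s_[v-r:v+r,u-r:u+r];print(n,np.abs(p[s].astype(int)-p0[s]).mean().round(1))
E
```

```text
59.55 ((0.13528823852539062, 150.81600952148438), (185.35305786132812, 110.14002990722656), 81.95641326904297)
0.1 -60.7 47.7
0.12 -58.7 51.4
0.14 -56.2 52.9
0.16 -53.9 56.6
0.18 -51.7 60.1
0.2 -48.9 60.5
0.22 -44.8 62.1
[0.71663513 0.28302968 0.37654737]
mug 2.9
bowl 3.2
candle 3.0
jar 3.5
paperw 3.3
remote 4.3
```

View pics/fin.png

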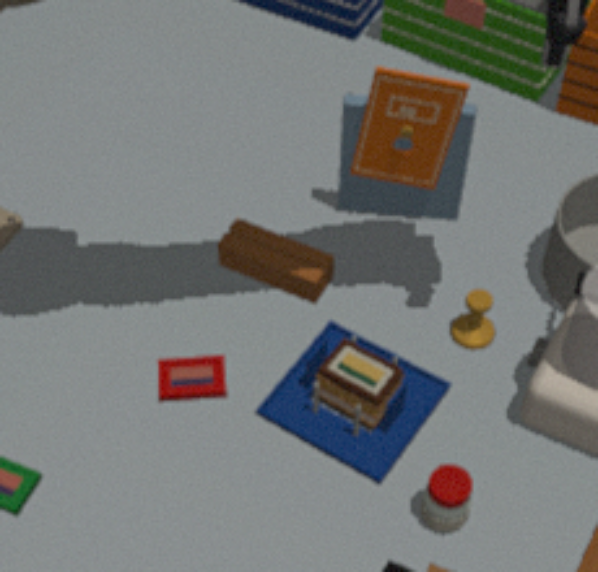

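The plate settles back to about 0.14 rad of roll because it sits about 1.2 mm off-centre on the screw, which happened during my final push. I'll regrip it, unroll it, recentre it and release it without pushing.

>>> arm_command(targets="-0.018 -0.02 0 0 0 0 0; -0.034 -0.037 0.015 0 0 0 0; -0.034 -0.037 0.025 0 0 0 0; -0.03 -0.033 0.025 0 0 0 0; -0.002 -0.002 0.015 0 0 0 0; 0 0 0 0 0 0 0; 0 0 0 0 0 0 0")

```text
time_s: 60.48
ee_pos: [0.5551, 0.3625, 0.2951]
orientation: [-3.14, -0.004, 0.37]
force: [0.2, -0.8, -0.7]
gripper_width: 0.0426
```

```bash
python3 -c "
from pl import *
t=tgt(-15,6);t[2]=.208;go(*t,21.5);print(t,sense()['ee_pos'],sense()['orientation'])"
```

```text
shift mm [-3.2  1.1 87.1] turn [-0.1 -0.2 -0.3] shift after turn [-2.9  0.9 87.1]
[0.55280348 0.3606459  0.208     ] [0.55514491 0.36249816 0.29511953] [-3.13955382 -0.00374228  0.37011145]
```

>>> arm_command(targets="-0.003 0.001 0.022 0 0 -0.3 0; 0 0 0.03 0 0 0 0; 0 0 0.022 0 0 0 0; 0 0 0 0 0 0 0; 0 0 0 0 0 0 0")

```text
time_s: 61.1
ee_pos: [0.5577, 0.3605, 0.224]
orientation: [-3.137, -0.01, 0.37]
force: [0.5, 0.3, 0.5]
gripper_width: 0.0427
```

```bash
python3 -c "
from pl import *
t=tgt(-15,6);t[2]=.208;go(*t,21.5);print(sense()['ee_pos'],sense()['orientation'],sense()['force'])"
```

```text
shift mm [-4.7 -1.8 16. ] turn [-0.3 -0.6 -0.3] shift after turn [-4.5 -1.9 16. ]
[0.55768401 0.36050111 0.22402313] [-3.13705842 -0.01001643  0.37019515] [0.4833661  0.28086879 0.45396853]
```

>>> arm_command(targets="-0.0045 -0.002 0.015 -0.3 -0.6 -0.3 0; 0 0 0 0 0 0 0; 0 0 0 0 0 0 -1; 0 0 0 0 0 0 -1; 0 0 0 0 0 0 -1; 0 0 0 0 0 0 -1; 0 0 0 0 0 0 -1; 0 0 0 0 0 0 -1", grip_force=70)

```text
time_s: 62.1
ee_pos: [0.5533, 0.3616, 0.2104]
orientation: [3.141, -0.002, 0.376]
force: [0.5, 0.6, -0.7]
gripper_width: 0.0051
```

```bash
python3 -c "
from pl import *
s=sense();e=s['ee_pos'];print(e,s['orientation'],s['gripper_width'],s['force'])
y=np.radians(21.5);q=e-[.5407,.372,.16]
a=q[0]*np.cos(y)+q[1]*np.sin(y);h=q[2];print('lat,h,fwd',a,h,-q[0]*np.sin(y)+q[1]*np.cos(y))
for th in(7.8,8.2):
    t=np.radians(th);c=.0004;sl=.0017  # screw lat, plate seat lat
    b=a-sl;nl=c+b*np.cos(t)-h*np.sin(t);nh=b*np.sin(t)+h*np.cos(t);print(th,'TCP d lat',nl-a,'d z',nh-h)"; python3 roll.py
```

```text
[0.55326513 0.36156408 0.2103622 ] [ 3.14121141e+00 -1.64265432e-03  3.75610560e-01] 0.005139387491265482 [ 0.52421251  0.5990017  -0.73469862]
lat,h,fwd 0.00786604289522329 0.05036220419642029 -0.014314896553096684
7.8 TCP d lat -0.008191984584097034 d z 0.00037086889374469273
8.2 TCP d lat -0.0085461476823681 d z 0.0003645645766491637
62.15 ((0.574981689453125, 149.97767639160156), (185.8437042236328, 110.99036407470703), 82.5931396484375)
0.1 -60.4 47.7
0.12 -58.7 51.4
0.14 -56.3 53.1
0.16 -53.5 56.4
0.18 -51.3 60.3
0.2 -49.3 60.4
0.22 -44.9 62.0
```

>>> arm_command(targets="0 0 -0.003 0 0 0 -1; 0 0 0 0 0 0 -1; -0.0042 0 0 0 4 0 -1; 0 0 0 0 0 0 -1; -0.0042 0 0 0 4 0 -1; 0 0 0 0 0 0 -1; 0 0 0 0 0 0 -1")

```text
time_s: 63.02
ee_pos: [0.5464, 0.3574, 0.2128]
orientation: [3.141, -0.139, 0.374]
force: [-0.4, 0.6, -1.7]
gripper_width: 0.0048
```

```bash
python3 -c "
from pl import *
s=sense();e=s['ee_pos'];print(e,s['orientation'],s['gripper_width'],s['force'])
y=np.radians(21.5);q=e-[.5407,.372,.16]
print('lat,h,fwd',q[0]*np.cos(y)+q[1]*np.sin(y),q[2],-q[0]*np.sin(y)+q[1]*np.cos(y))
Rm=R.from_euler('xyz',s['orientation']).as_matrix();print('world down, lat- in tool axes',Rm.T@[0,0,-1],Rm.T@[-np.cos(y),-np.sin(y),0])"; python3 roll.py
```

```text
[0.54644132 0.35743023 0.21283624] [ 3.14066195 -0.13897874  0.37398817] 0.004789691830653136 [-0.42904172  0.58512491 -1.66823191]
lat,h,fwd 1.985863803845647e-06 0.05283624276690635 -0.01566017421649219
world down, lat- in tool axes [-1.38531772e-01 -9.21728175e-04  9.90357561e-01] [-0.99035721  0.00138655 -0.13853043]
63.075 ((0.11864852905273438, 153.29501342773438), (110.43343353271484, 186.90550231933594), 0.3866484463214874)
0.1 -54.8 54.5
0.12 -51.9 55.3
0.14 -53.0 52.9
0.16 -53.6 53.7
0.18 -54.3 54.3
0.2 -52.7 52.4
0.22 -53.8 52.7
```

>>> arm_command(targets="-0.0003 0 0.0022 0 0 0 -1; 0 0 0 0 0 0 -1; 0 0 0 0 0 0 0; 0 0 0 0 0 0 0; 0 0 0 0 0 0 0; 0.002 0 -0.015 0 0 0 0; 0.005 0 -0.035 0 0 0 0; 0.007 0 -0.05 0 0 0 0")

```text
time_s: 64.08
ee_pos: [0.5464, 0.3569, 0.3125]
orientation: [3.141, -0.132, 0.374]
force: [0.8, 0.3, -0.2]
gripper_width: 0.0426
```

>>> arm_command(targets="0.007 0.01 -0.05 0 0 0 0; 0 0.05 0 0 0 0 0; 0 0.05 0 0 0 0 0; 0 0 0 0 0 0 0; 0 0 0 0 0 0 0; 0 0 0 0 0 0 0; 0 0 0 0 0 0 0; 0 0 0 0 0 0 0")

```text
time_s: 65.08
ee_pos: [0.5861, 0.2578, 0.3764]
orientation: [-3.139, -0.145, 0.381]
force: [0.4, -0.4, -0.4]
gripper_width: 0.0427
```

>>> arm_command(targets="0 0 0 0 0 0 0; 0 0 0 0 0 0 0; 0 0 0 0 0 0 0; 0 0 0 0 0 0 0; 0 0 0 0 0 0 0; 0 0 0 0 0 0 0; 0 0 0 0 0 0 0; 0 0 0 0 0 0 0")

```text
time_s: 66.08
ee_pos: [0.5859, 0.2582, 0.3761]
orientation: [-3.139, -0.145, 0.382]
force: [-0.2, -0.4, -0.4]
gripper_width: 0.0425
```

```bash
python3 roll.py; python3 -c "
from h import *
p,d,*C=cam('top');K,Rm,o=C
v,u=np.indices(d.shape);P=(np.stack([u,v,np.ones_like(u)],-1)@np.linalg.inv(K).T*d[...,None])@Rm.T+o
w=(P[...,2]>.06)&(P[...,2]<.075)&(np.hypot(P[...,0]-.6325,P[...,1]-.072)<.06)
print('pile',rect(w,.067,C)[:3] if w.sum()>50 else 'hidden',sense()['ee_pos'])
p,d,*C=cam('scene');cv2.imwrite('pics/fin2.png',cv2.resize(p[60:240,230:400,::-1],None,fx=3,fy=3))"
```

```text
66.125 ((0.06307601928710938, 149.06439208984375), (189.5331573486328, 109.63667297363281), 85.44802856445312)
0.1 -58.3 50.4
0.12 -56.3 51.9
0.14 -52.7 53.2
0.16 -53.6 54.3
0.18 -52.2 57.4
0.2 -49.8 55.4
0.22 -47.9 58.3
pile (array([0.63241632, 0.07134781]), -5.44561767578125, (83.78378295898438, 54.530338287353516)) [0.58586145 0.25819179 0.37609816]
```

View pics/fin2.png

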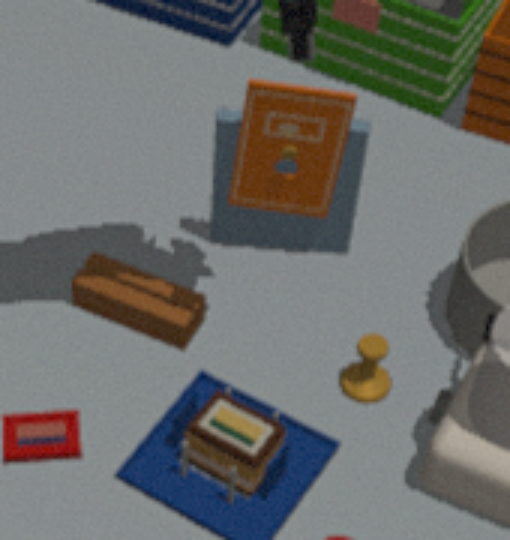

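The roll is now about 4.5° (0.08 rad), well inside the limit. The screw head is at the top of the slot at crop (288,152), and the pile is unchanged. Handing in.

```bash
python3 -c "
from bench import *
print(finish_job())"
```

```text
the job is handed in; nothing more can be done
None
```

The job is done and handed in at about 66 s of the 210 s allowed. `finish_job` gives no verdict, so what follows rests on my own last measurements.

- **Pile:** all four frames are stacked in the tray, bottom to top black, white, brass, brown, with one card between each two. All three cards are used, so there is no spare. The last top view put the pile about 4 mm from the mark's measured centre and about 0.3° off its direction. Its top face reads 66–67 mm above the worktop, which matches four frames and three cards.
- **Plate:** it hangs on the screw at the top of the slot and the robot is clear of it. The final roll was about 0.08 rad against the 0.15 limit.
- **Problem on the way:** the first hang settled at about 0.14–0.15 rad. My last downward push had left it about 1 mm off-centre on the screw. A nudge straightened it only until I let go, so I regripped it, recentred it and released it without pushing.
- **Disagreement between readings:** in the scene view the hole and screw heights differed by a few millimetres. I went by the arm's measured heights, and contact on the way down came at the expected height. After the regrip I did not measure the plate's final height on the screw separately.
- **Other goods:** picture differences around the six bystanders showed no movement just before the final regrip, which did not go near them. I did not touch the red and green look-alike frames.

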